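# Lock the carrier, press-test the gauges and load them

## Task

Push the empty aluminium carrier along its rails until it is fully home against its stop, then drop the red-headed lock pin right down through the ear and the carrier's tongue to lock it. After that, take every grey gauge on the bench in turn, press it upright and centred onto the sprung blue pad until the pad is fully down, so that the gauge's orange flag pops up and stays up, and stand it upright inside the carrier, flat on its floor. Leave the other things on the bench where they are.

Things in the scene. Friction and masses are not known exactly. Their poses are not given: they have to be found in the camera images.
- dock: Fixed steel dock plate with two rails, 160 x 310 mm and 10 mm thick; origin on the bench surface (z 0). The carrier slides on it along the dock's +y axis. Near its +y end stands the blue ear: an 80 x 44 mm plate, 8 mm thick, top 42 mm above the bench, on two posts, with one vertical hole, 13 mm wide.
- ear_hole (a point): Centre of the ear's hole at the ear's top face, 42 mm above the bench.
- carrier (a joint): Travel of the aluminium carrier along the dock's +y axis: 0 fully out, 0.090 m home against its stop, where its tongue lies under the ear and the holes line up. It has about 2 N of drag and stays where it is left.
- carrier_floor (a point): Centre of the carrier's inner floor (15 mm above the bench); moves with the carrier, axes parallel to the dock's. The carrier is an open tray, 305 (x) x 110 (y) mm inside, walls 5 mm thick and only 13 mm above its floor; 4 grey round spots on the floor, 75 mm apart along x, suggest where gauges stand.
- carrier_tab (a point): Top centre of the carrier's black upright push tab, 50 mm wide (dock x), 10 mm thick (dock y), top 75 mm above the bench; it stands on the carrier's -y side, 92 mm from the carrier's centre, and its upper 47 mm rise clear above the tray wall.
- tongue_hole (a point): Centre of the 13 mm hole in the carrier's steel tongue, at the tongue's top face (28 mm above the bench); the tongue is 8 mm thick, 40 mm wide, on the carrier's +y side.
- lock_pin: Loose lock pin standing upright in the hole of a fixed grey block (36 x 36 mm, 32 mm high): steel shank 9 mm wide, 28 mm long with a pointed foot, under a red round head 22 mm wide, 30 mm tall (58 mm overall). Origin at the foot's tip, z up along the pin. With its head resting on the ear the tip is 14 mm above the bench, 6 mm below the tongue.
- station: Fixed round grey press station, 100 mm wide, body 38 mm high; origin on the bench. A fixed steel centre pin, 8 mm wide, ends 64 mm above the bench, inside the pad.
- pad (a joint): Travel of the sprung blue pad: 0 up, 0.016 m fully down on its stop. About 4 N to start it, 11 N fully down, plus 1 N for a gauge's flag; springs back when let go.
- pad_top (a point): Centre of the pad's flat top face (66 mm wide, 66 mm above the bench when up, 50 mm when down); moves with the pad. As the pad goes down the centre pin comes out through its middle by 14 mm.
- gauge1: Gauge (may be absent): round grey case 56 mm wide, 50 mm tall, about 0.2 kg, white dial on top; a brass connector 13 to 18 mm thick sticks out along its +x axis to 42 mm from the centre, 22 mm above the underside. Origin at the centre of the underside, z up. A vertical bore, 18 mm wide, runs through its middle and holds the orange flag rod.
- flag1 (a joint): How far gauge1's orange flag rod has been pushed up out of the dial: 0 flush, 0.012 m after a full press on the pad (only if the gauge is centred on it within about 5 mm). It stays where it is pushed.
- gauge2: Gauge (may be absent): round grey case 56 mm wide, 50 mm tall, about 0.2 kg, white dial on top; a brass connector 13 to 18 mm thick sticks out along its +x axis to 42 mm from the centre, 22 mm above the underside. Origin at the centre of the underside, z up. A vertical bore, 18 mm wide, runs through its middle and holds the orange flag rod.
- flag2 (a joint): How far gauge2's orange flag rod has been pushed up out of the dial: 0 flush, 0.012 m after a full press on the pad (only if the gauge is centred on it within about 5 mm). It stays where it is pushed.
- gauge3: Gauge (may be absent): round grey case 56 mm wide, 50 mm tall, about 0.2 kg, white dial on top; a brass connector 13 to 18 mm thick sticks out along its +x axis to 42 mm from the centre, 22 mm above the underside. Origin at the centre of the underside, z up. A vertical bore, 18 mm wide, runs through its middle and holds the orange flag rod.
- flag3 (a joint): How far gauge3's orange flag rod has been pushed up out of the dial: 0 flush, 0.012 m after a full press on the pad (only if the gauge is centred on it within about 5 mm). It stays where it is pushed.
- gauge4: Gauge (may be absent): round grey case 56 mm wide, 50 mm tall, about 0.2 kg, white dial on top; a brass connector 13 to 18 mm thick sticks out along its +x axis to 42 mm from the centre, 22 mm above the underside. Origin at the centre of the underside, z up. A vertical bore, 18 mm wide, runs through its middle and holds the orange flag rod.
- flag4 (a joint): How far gauge4's orange flag rod has been pushed up out of the dial: 0 flush, 0.012 m after a full press on the pad (only if the gauge is centred on it within about 5 mm). It stays where it is pushed.
- tin: Bystander: small tan round tin, 60 wide, 45 high (mm). Not part of the job.
- lens: Bystander: clear round dial cover lying flat, 68 wide, 8 thick (mm). Not part of the job.
- spool: Bystander: yellow wire spool standing, 56 wide, 40 high (mm). Not part of the job.
- fitting: Bystander: loose brass fitting standing, 22 wide, 30 high (mm). Not part of the job.
- fitting2: Bystander: another loose brass fitting, 22 wide, 30 high (mm). Not part of the job.
- screwdriver: Bystander: screwdriver lying on the bench, about 200 long; origin on its handle-blade line (mm). Not part of the job.

How it is judged (in metres and radians):
On the way, in this order (a step that is already met when the one before it is completed fails the run):
1. the carrier is home and the lock pin is through both holes (value of joint carrier above 0.0855 m and horizontal distance between lock_pin and ear_hole below 0.005 m and z of lock_pin in the frame of dock below 0.0185 m and angle between lock_pin's own z axis and vertical below 0.2 rad), for 0.2 s.
2. then a gauge, upright and centred, is pressed on the pad until the pad is fully down (value of joint pad above 0.0145 m and ((horizontal distance between gauge1 and pad_top below 0.009 m and distance between gauge1 and pad_top below 0.012 m and angle between gauge1's own z axis and vertical below 0.15 rad) or (horizontal distance between gauge2 and pad_top below 0.009 m and distance between gauge2 and pad_top below 0.012 m and angle between gauge2's own z axis and vertical below 0.15 rad) or (horizontal distance between gauge3 and pad_top below 0.009 m and distance between gauge3 and pad_top below 0.012 m and angle between gauge3's own z axis and vertical below 0.15 rad) or (horizontal distance between gauge4 and pad_top below 0.009 m and distance between gauge4 and pad_top below 0.012 m and angle between gauge4's own z axis and vertical below 0.15 rad))), for 0.1 s.
At the end, for the whole second after the job is handed in: The carrier is home (within 4.5 mm) with the lock pin upright through both holes, its tip below the tongue; every gauge present stands upright (within 0.1 rad) and at rest inside the carrier on its floor, with its flag raised at least 9 mm (all of step 1 and value of joint each of flag1, flag2, flag3, flag4 above 0.009 m and x of gauge1 in the frame of carrier_floor between -0.128 and 0.128 m and y of gauge1 in the frame of carrier_floor between -0.032 and 0.032 m and z of each of gauge1, gauge2, gauge3, gauge4 in the frame of carrier_floor below 0.004 m and angle between each of gauge1, gauge2, gauge3, gauge4's own z axis and vertical below 0.1 rad and linear speed of each of gauge1, gauge2, gauge3, gauge4 below 0.02 m/s and x of gauge2 in the frame of carrier_floor between -0.128 and 0.128 m and y of gauge2 in the frame of carrier_floor between -0.032 and 0.032 m and x of gauge3 in the frame of carrier_floor between -0.128 and 0.128 m and y of gauge3 in the frame of carrier_floor between -0.032 and 0.032 m and x of gauge4 in the frame of carrier_floor between -0.128 and 0.128 m and y of gauge4 in the frame of carrier_floor between -0.032 and 0.032 m); the robot touches nothing.
It fails at once if a bystander (tin, clear cover, spool, brass fittings, screwdriver) is shoved more than 6 cm (distance of any of tin, lens, spool, fitting, fitting2, screwdriver from where it was at the start of the episode above 0.06 m).
Of gauge1, gauge2, gauge3, gauge4 only 3 to 4 are there at a start; the rules pass over those that are not, and their reading is None.
At some moment in a run one of gauge1, gauge2, gauge3, gauge4 may be knocked a few centimetres aside while the robot is not near it.
It also fails if it takes over 210 s, if anything falls off the work surface, if the arm or the gripper's body presses on something with over 40 N, if the wrist force passes 120 N, or if a joint passes its speed limit or range.

## Robot

A 6-joint arm with a two-finger parallel gripper is mounted at the origin on the work surface. World frame = base frame: x ahead of the robot, y to its left, z up, the work surface at z = 0. Lengths are in mm, angles in rad, forces in N, time in s.
With the tool pointing down it reaches from about 300 to 750 mm from the base axis. Payload 8.5 kg.
Tool frame: the origin (TCP) lies midway between the tips of the shut fingers; the grasp point (between the pads) lies 19 mm behind it; z points along the fingers, y is the line along which they close (so a half turn about z gives the same grasp; the last joint's range is limited). The gripper opens to 88 mm and grips with 3 to 60 N. Pads are 18 mm wide; open, the fingers measure 123 mm over their backs; the gripper's body (75 mm by 187 mm) begins 45 mm behind the grasp point.
Start: joints at [0.959, 0.381, 1.297, -0, 1.464, -0.215], TCP at [212.548, 507.251, 238.748] pointing down, gripper open.
Joint ranges: [-3.11, 3.11], [-0.89, 2.33], [0.22, 2.48], [-1.42, 4.56], [0.17, 2.85], [-2.88, 2.88]. Speed limits (rad/s): [2.39, 2.39, 3.14, 3.14, 3.14, 3.14].

## Interface

Orientations are given as a rotation vector (axis times angle).
In Python, from cell import telemetry, cams, job gives the robot as it stands.
- The arm moves only by the tool play_rows, never from a script. Its argument "rows" is a list of rows, each a list of 7 numbers: the shift along the tool's x, y, z as a fraction of full scale, then the turn, a rotation vector about the tool's x, y, z as a fraction of full scale, then the opening, from -1 (shut) to 1 (fully open). A call has 1 to 10 rows; each row is the pose to reach, as a shift and turn from the pose commanded when the call began, along the tool's axes at that moment, turning the shorter way round; what a row does not reach only later rows make up. Full scale, the value 1, is 75 cm for a shift and 360 degrees for a turn. A row lasts 1/10 s, in which the tool goes at most 50 mm and 8.59 degrees, less where a joint would pass 70% of its speed; a pose out of reach is approached as far as the arm can. A call with a number of a shift or a turn outside -1 to 1 is refused whole. A call with a gripper value outside its range is refused whole. The fingers move at their own pace and stop on an object; "grip_force" is the grip in N (left out, the last holds). Time passes only in rows, so rows that repeat a pose let the fingers close. It gives the time, the measured TCP pose, the force, the opening and the grip force at its end, in the units of the state.
- telemetry.read_state(): the state, without advancing time (a new reading comes with each control period).
- cams.read_camera(name): name is "scene" or "top" or "wrist"; returns a dict with "image" (420x560x3 uint8, red, green, blue), "z_map" (420x560 float32, mm along the optical axis (not along the pixel's ray), 0 where there is no reading), "fx", "fy", "cx", "cy" (pixels), "cam_to_world" (4x4, takes a point from camera to world coordinates). Camera axes: x right, y down, z forward; pixel columns grow to the right and rows downward; lengths in mm; the calibration is good to about 2 mm. The wrist camera is an equidistant fisheye: a pixel r from the principal point sees the ray r / f radians off the axis. A picture is of the moment at which its call begins.
- job.hand_in(): hands the job in; it is judged then, once.
The state is a dict: "t": time; "joint_positions": joint angles; "qd": joint speeds; "joint_torque": joint torques, N m; "position": TCP position; "eef_rot": TCP orientation; "force": force on the tool from outside, world axes, zero at the start; "wrist_torque": the same for the moment, N m; "finger_gap": finger opening in mm; "grasp_force": force on a finger pad.
Only numpy, scipy, OpenCV 4.12 (cv2) and the standard library are available. Lean on these libraries where they do the work, as an engineer would, in place of code of your own. Each camera call takes 0.05 s, during which the arm holds its last target. There are 200 camera calls.

## Working session

There is one attempt and no reset: what is moved stays moved. The work goes in short steps, Python scripts to look and compute and a tool call to move; the robot and the scene stay as the last step left them, time stands still between calls to the robot, and variables do not carry over. Pictures are saved under pics/ and viewed, at most 14 in all, crops included, and the job is handed in when it is done.

Besides the shell and the picture viewer there is one more tool, called after ">>>" by a JSON object that holds its "name" and its "arguments", one argument or row to a line. play_rows: Moves the arm, as the interface text tells. Shift numbers are shares of 75 cm and turn numbers shares of 360 degrees, none past 1 either way. Its arguments: {"type":"object","properties":{"rows":{"type":"array"},"grip_force":{"type":"number"}},"required":["rows"]}

```bash
mkdir -p pics; ls
cat > h.py <<'E'
import numpy as np, cv2
from scipy.spatial.transform import Rotation as R
from cell import telemetry, cams, job
def grab(n):
    c=cams.read_camera(n); return c
def save(c,name,scale=1,crop=None):
    im=cv2.cvtColor(c["image"],cv2.COLOR_RGB2BGR)
    if crop: im=im[crop[1]:crop[3],crop[0]:crop[2]]
    if scale!=1: im=cv2.resize(im,None,fx=scale,fy=scale,interpolation=cv2.INTER_CUBIC)
    cv2.imwrite("pics/"+name,im)
def ray(c,u,v,fish=False):
    x=(u-c["cx"])/c["fx"]; y=(v-c["cy"])/c["fy"]
    if fish:
        r=np.hypot(x,y); s=np.sin(r)/r if r>1e-9 else 1; d=np.array([x*s,y*s,np.cos(r)])
    else: d=np.array([x,y,1.])
    T=np.array(c["cam_to_world"]); return T[:3,3],T[:3,:3]@d
def onplane(c,u,v,z,fish=False):
    o,d=ray(c,u,v,fish); return o+d*(z-o[2])/d[2]
def cloud(c):
    v,u=np.mgrid[0:420,0:560]; z=c["z_map"]
    P=np.stack([(u-c["cx"])/c["fx"]*z,(v-c["cy"])/c["fy"]*z,z],-1)
    T=np.array(c["cam_to_world"]); W=P@T[:3,:3].T+T[:3,3]; W[z<=0]=np.nan; return W
def tri(r1,r2):
    (a,d),(b,e)=r1,r2; d=d/np.linalg.norm(d); e=e/np.linalg.norm(e)
    s,t=np.linalg.lstsq(np.stack([d,-e],1),b-a,rcond=None)[0]
    return (a+d*s+b+e*t)/2, np.linalg.norm(a+d*s-b-e*t)
E
python3 - <<'E'
from h import *
for n in ("top","scene"):
    c=grab(n); save(c,n+"0.png",1.4); print(n,c["fx"],c["cx"],c["cy"],np.round(c["cam_to_world"],3).tolist())
s=telemetry.read_state(); print({k:np.round(v,3).tolist() for k,v in s.items()})
E
```

```text
pics
top 500.80006634246655 274.8306767036913 211.83777961681662 [[-0.01, -0.994, 0.109, 447.266], [-1.0, 0.008, -0.025, 1.315], [0.024, -0.109, -0.994, 1369.913], [0.0, 0.0, 0.0, 1.0]]
scene 380.9014253521268 280.07215533437596 205.03302230382005 [[0.88, 0.263, -0.396, 934.011], [0.475, -0.516, 0.713, -707.531], [-0.017, -0.815, -0.579, 638.155], [0.0, 0.0, 0.0, 1.0]]
{'t': 0.1, 'joint_positions': [0.959, 0.381, 1.298, -0.0, 1.464, -0.215], 'qd': [0.001, -0.002, -0.002, 0.0, -0.001, -0.002], 'joint_torque': [0.005, -43.865, -22.492, 0.072, 0.034, -0.0], 'position': [212.444, 507.067, 238.231], 'eef_rot': [-0.619, -3.079, 0.002], 'force': [0.986, 0.46, -0.013], 'wrist_torque': [0.049, -0.02, 0.081], 'grasp_force': 0.0, 'finger_gap': 88.299}
```

View pics/top0.png

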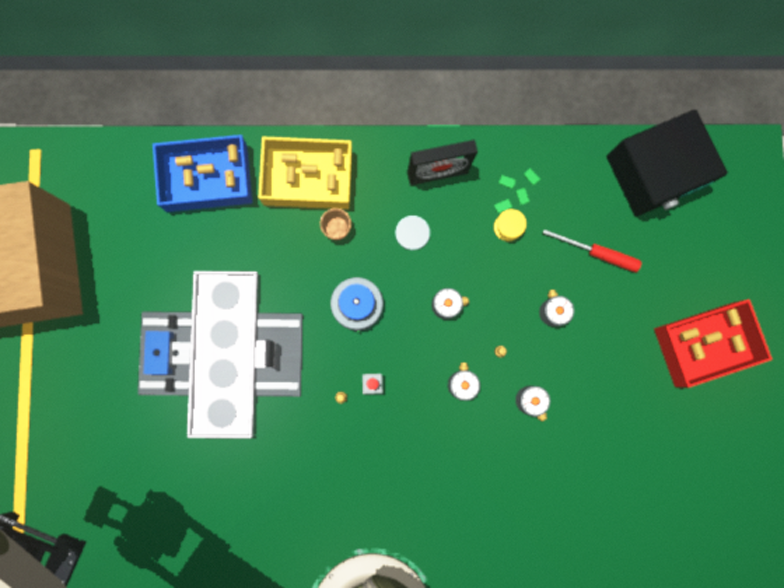

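View pics/scene0.png

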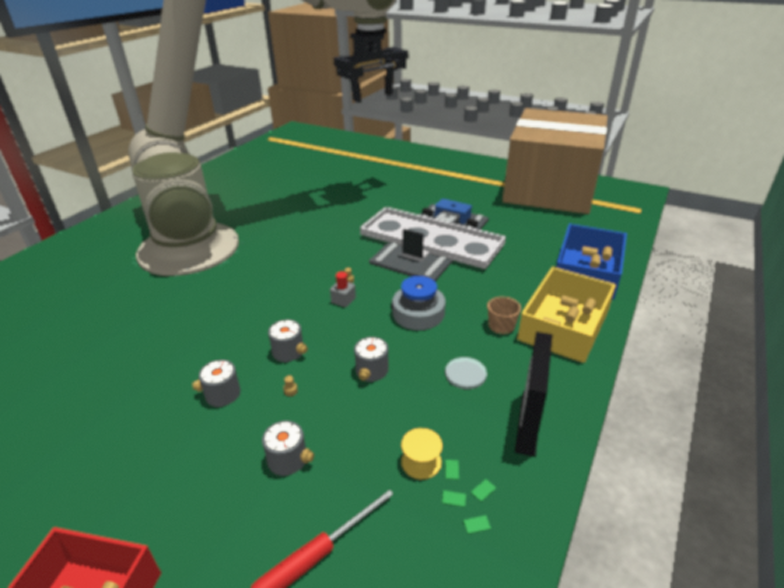

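Top view (1.4x pixels): the dock and carrier are around (222,354), with the ear hole at (156,352) and the tab at (266,354). The pad is at (356,302) and the pin at (373,384). Four gauges stand at (448,303), (560,311), (465,385) and (535,401). The scene view shows the same things and all four gauges upright.

```bash
cat > meas.py <<'E'
from h import *
def blobs(c,lo,hi,box=None,amin=6,amax=5000):
    hsv=cv2.cvtColor(c["image"],cv2.COLOR_RGB2HSV); m=cv2.inRange(hsv,np.array(lo),np.array(hi))
    if box is not None:
        k=np.zeros_like(m); k[box[1]:box[3],box[0]:box[2]]=255; m&=k
    n,l,st,ce=cv2.connectedComponentsWithStats(m)
    return [(ce[i].round(1).tolist(),int(st[i,4])) for i in range(1,n) if amin<=st[i,4]<=amax]
E
python3 - <<'E'
from meas import *
t=grab("top"); s=grab("scene"); W=cloud(t); S=cloud(s)
bt=(90,180,440,330); bs=(120,120,400,360)
rng={"orange":((5,150,150),(14,255,255)),"brass":((15,110,90),(24,255,255)),"red":((0,170,100),(3,255,255)),"red2":((172,150,90),(180,255,255)),"blue":((100,150,80),(125,255,255))}
for k,(lo,hi) in rng.items():
    for nm,c,b,X in (("top",t,bt,W),("scene",s,bs,S)):
        for (p,a) in blobs(c,lo,hi,b):
            print(k,nm,p,a,X[int(round(p[1])),int(round(p[0]))].round(0))
hs=cv2.cvtColor(t["image"],cv2.COLOR_RGB2HSV)
blk=(hs[...,2]<60); 
for (u0,v0,u1,v1,n) in ((180,235,200,270,'tab'),(100,235,122,270,'ear')):
    X=W[v0:v1,u0:u1]; print(n, np.nanmax(X[...,2]));
    ys,xs=np.nonzero(blk[v0:v1,u0:u1]); print(xs.mean()+u0,ys.mean()+v0,len(xs), xs.min()+u0,xs.max()+u0,ys.min()+v0,ys.max()+v0)
save(t,"dock0.png",5,(95,190,215,310))
E
```

```text
orange scene [244.9, 194.1] 7 [377.  79.   1.]
orange scene [264.7, 247.9] 9 [ 583. -150.   51.]
orange scene [154.5, 265.1] 12 [ 393. -310.   50.]
orange scene [201.5, 311.1] 24 [ 567. -363.   52.]
brass top [394.0, 209.8] 16 [ 597. -356.   28.]
brass top [331.9, 214.9] 14 [ 585. -186.   30.]
brass top [319.6, 215.6] 15 [ 580. -152.   50.]
brass top [399.0, 221.5] 16 [ 562. -362.   49.]
brass top [356.8, 250.7] 32 [ 487. -251.   30.]
brass top [330.8, 261.7] 17 [ 458. -181.   32.]
brass top [331.6, 274.6] 15 [ 424. -180.   48.]
brass top [243.5, 283.4] 25 [405.  51.  31.]
brass top [381.9, 285.9] 17 [ 394. -310.   52.]
brass top [387.1, 297.4] 18 [ 365. -326.   38.]
brass scene [330.8, 125.7] 138 [418. 661.  -0.]
brass scene [387.4, 223.2] 803 [795. 131.   4.]
brass scene [248.6, 196.0] 26 [412.  48.  23.]
brass scene [353.3, 214.7] 6 [716.  75.  41.]
brass scene [365.3, 220.1] 34 [747.  83.  30.]
brass scene [352.5, 219.0] 6 [716.  70.  30.]
brass scene [356.1, 221.7] 13 [725.  77.  19.]
brass scene [398.2, 223.0] 13 [821. 142.   5.]
brass scene [361.1, 231.1] 19 [751.  39.  26.]
b
[... 357 characters left out ...]
9.4, 332.9] 280 [ 740. -293.   10.]
red top [432.6, 182.6] 95 [ 670. -465.   29.]
red top [268.5, 274.3] 6 [429. -12.  58.]
red scene [243.7, 199.7] 58 [440. -17.  58.]
blue top [254.6, 215.7] 439 [580.  21.  63.]
blue top [111.6, 251.7] 460 [491. 405.  15.]
blue scene [324.4, 147.7] 181 [500. 390.  42.]
blue scene [398.6, 185.7] 14 [791. 236.  60.]
blue scene [298.8, 205.2] 335 [585.  22.  64.]
tab 82.98459910094084
193.48148148148147 252.25925925925927 27 193 194 245 260
ear 50.12644623660799<stdin>:13: RuntimeWarning: Mean of empty slice.
  ret = ret.dtype.type(ret / rcount)
Traceback (most recent call last):
ValueError: zero-size array to reduction operation minimum which has no identity
```

Run:
```python
from meas import *
t=grab("top"); s=grab("scene"); W=cloud(t)
save(t,"dock0.png",5,(95,190,215,315))
g=cv2.GaussianBlur(cv2.cvtColor(t["image"],cv2.COLOR_RGB2GRAY),(3,3),0)
hs=cv2.cvtColor(t["image"],cv2.COLOR_RGB2HSV)
m=((hs[...,1]<60)&(hs[...,2]>200)).astype(np.uint8); m[:, :130]=0; m[:,190:]=0; m[:185]=0; m[320:]=0
n,l,st,ce=cv2.connectedComponentsWithStats(m); i=1+st[1:,4].argmax(); tray=(l==i).astype(np.uint8)
cs,_=cv2.findContours(tray,cv2.RETR_EXTERNAL,2); r=cv2.minAreaRect(np.vstack(cs)); print("rect",r)
for p in cv2.boxPoints(r): print(onplane(t,*p,28).round(1))
f=cv2.findContours(tray,cv2.RETR_CCOMP,2); 
for k,h in enumerate(f[0]):
    if f[1][0][k][3]>=0 and cv2.contourArea(h)>60:
        (u,v),ra=cv2.minEnclosingCircle(h); M=cv2.moments(h); u,v=M['m10']/M['m00'],M['m01']/M['m00']; print("spot",round(u,1),round(v,1),ra,onplane(t,u,v,15).round(1))
# two-view triangulation of flags, pad, pin head
pairs={"g1":((319.6,215.6),(264.7,247.9)),"g3":((381.9,285.9),(154.5,265.1)),"g4":((399,221.5),(201.5,311.1)),"pad":((254.6,215.7),(298.8,205.2))}
for k,(a,b) in pairs.items():
    P,e=tri(ray(t,*a),ray(s,*b)); print(k,P.round(1),round(e,1))
for a,z in (((319.6,215.6),50),((331.6,274.6),50),((381.9,285.9),50),((399,221.5),50),((254.6,215.7),64)): print(a,onplane(t,*a,z).round(1))
hs=hs[260:290,255:280]; red=((hs[...,0]<6)|(hs[...,0]>172))&(hs[...,1]>120); ys,xs=np.nonzero(red); print("pin",xs.mean()+255,ys.mean()+260,len(xs),onplane(t,xs.mean()+255,ys.mean()+260,62).round(1))
```

```text
rect ((159.5, 253.0), (118.0, 59.0), 90.0)
[645.8 356.7  28. ]
[644.7 198.7  28. ]
[331.5 196.1  28. ]
[333.4 350.1  28. ]
spot 138.5 253.1 58.053955078125 [487.5 334.2  15. ]
g1 [ 581.4 -150.3   50.3] 0.7
g3 [ 394.7 -310.4   50.5] 0.3
g4 [ 564.  -362.1   49.2] 0.6
pad [582.5  22.6  61.6] 3.3
(319.6, 215.6) [ 581.2 -150.5   50. ]
(331.6, 274.6) [ 425.4 -178.9   50. ]
(381.9, 285.9) [ 394.5 -310.6   50. ]
(399, 221.5) [ 563.7 -362.1   50. ]
(254.6, 215.7) [580.8  21.8  64. ]
pin 265.9130434782609 274.0 46 [428.9  -6.6  62. ]
```

View pics/dock0.png

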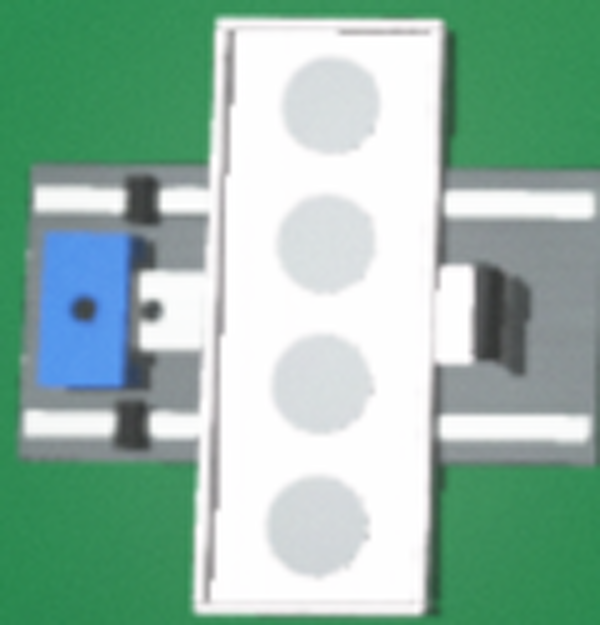

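The dock crop (5x) shows the ear hole at (84,309), the tongue hole at (151,310), the tab top near (488,313), and spots at (330,105), (326,244), (322,384) and (317,525). The tongue is visibly short of the ear.

Run:
```python
from meas import *
t=grab("top"); W=cloud(t)
q=lambda x,y:((x+.5)/5-.5+95,(y+.5)/5-.5+190)
f=lambda n,x,y,z:print(n,onplane(t,*q(x,y),z).round(1))
f("ear",84,309,42);f("tongue",151,310,28);f("tab",488,313,75)
for p in ((330,105),(326,244),(322,384),(317,525)): f("spot",*p,15)
X=W[245:262,186:202]; print("tab max z",np.nanmax(X[...,2])); k=X[...,2]>70; print(X[k].mean(0),X[k].min(0),X[k].max(0))
X=W[235:270,102:122];k=X[...,2]>38;print("ear pts",X[k].mean(0))
# rails ends: ear corners
for p in ((43,232),(130,232),(127,387),(38,385)): f("earcorner",*p,42)
for p in ((36,199),(593,205),(25,423),(588,429)): f("rail",*p,14)
w=grab("wrist"); save(w,"w0.png"); print(w["fx"],w["cx"],w["cy"],np.round(w["cam_to_world"],3))
```

```text
ear [491.9 398.3  42. ]
tongue [491.5 367.2  28. ]
tab [486.7 182.3  75. ]
spot [601.7 276.9  15. ]
spot [526.4 277.9  15. ]
spot [451.5 278.9  15. ]
spot [377.  280.5  15. ]
tab max z 81.24415861514467
[485.10198888 186.74848588  75.2949446 ] [464.24497916 182.63997865  70.45572707] [505.29268016 191.18125337  81.24415862]
ear pts [492.69954315 398.63353027  42.95686291]
earcorner [532.5 420.7  42. ]
earcorner [532.1 375.2  42. ]
earcorner [450.9 374.9  42. ]
earcorner [452.4 421.2  42. ]
rail [552.1 433.8  14. ]
rail [546.3 134.7  14. ]
rail [432.5 436.4  14. ]
rail [426.1 137.   14. ]
325.19226210127806 285.519944593735 209.0614949932632 [[ 3.88000e-01  8.76000e-01  2.88000e-01  1.36948e+02]
 [ 9.22000e-01 -3.68000e-01 -1.21000e-01  5.37601e+02]
 [-0.00000e+00  3.12000e-01 -9.50000e-01  3.84330e+02]
 [ 0.00000e+00  0.00000e+00  0.00000e+00  1.00000e+00]]
```

View pics/w0.png

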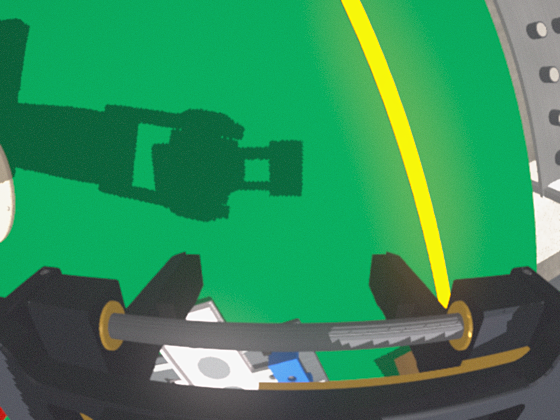

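The wrist view shows only the fingers and bits of the carrier and ear from above, so I have no use for it now. The numbers agree with each other: tab at 75 mm, tongue hole about 31 mm short of the ear hole, and dock yaw about -1°. Next is a move planner.

```bash
cat > plan.py <<'E'
import sys
from h import *
# args: x,y,z,yawdeg ... (yaw = world angle of tool y axis); prints row shift/turn fractions from present pose
def rot(a):
    a=np.radians(a); y=np.array([np.cos(a),np.sin(a),0]); z=np.array([0,0,-1.]); return np.stack([np.cross(y,z),y,z],1)
s=telemetry.read_state(); p=np.array(s["position"]); Rc=R.from_rotvec(s["eef_rot"]).as_matrix()
print("t",s["t"],"pos",np.round(p,1),"yaw",round(np.degrees(np.arctan2(Rc[1,1],Rc[0,1])),2),"F",np.round(s["force"],1),"gap",round(s["finger_gap"],1),"q",np.round(s["joint_positions"],2))
for a in sys.argv[1:]:
    x=[float(v) for v in a.split(",")]
    d=Rc.T@(np.array(x[:3])-p)/750; w=(R.from_matrix(Rc.T@rot(x[3]))).as_rotvec()/(2*np.pi)
    print(a,np.round(d,4).tolist(),np.round(w,4).tolist(), "rows",round(max(np.linalg.norm(d)*15,np.linalg.norm(w)*360/8.59),1))
E
python3 plan.py 488,155,140,-1 488,155,50,-1
```

```text
t 0.4 pos [212.5 507.2 238.7] yaw 67.27 F [ 0.2  0.1 -0.3] gap 88.5 q [ 0.96  0.38  1.3   0.    1.46 -0.22]
488,155,140,-1 [-0.5203, -0.2912, 0.1316] [-0.0, 0.0, 0.1896] rows 9.2
488,155,50,-1 [-0.5203, -0.2911, 0.2516] [-0.0, 0.0, 0.1896] rows 9.7
```

>>> {"name": "play_rows", "arguments": {
  "rows": [
    [-0.5203,-0.2912,0.1316,0,0,0.1896,-1],
    [-0.5203,-0.2912,0.1316,0,0,0.1896,-1],
    [-0.5203,-0.2912,0.1316,0,0,0.1896,-1],
    [-0.5203,-0.2912,0.1316,0,0,0.1896,-1],
    [-0.5203,-0.2912,0.1316,0,0,0.1896,-1],
    [-0.5203,-0.2912,0.1316,0,0,0.1896,-1],
    [-0.5203,-0.2912,0.1316,0,0,0.1896,-1],
    [-0.5203,-0.2912,0.1316,0,0,0.1896,-1],
    [-0.5203,-0.2912,0.1316,0,0,0.1896,-1],
    [-0.5203,-0.2912,0.1316,0,0,0.1896,-1]
  ],
  "grip_force": 30
}}

```text
t: 1.4
position: [490.4, 151.4, 138.9]
eef_rot: [2.246, 2.197, -0.001]
force: [0.3, -0.2, -0.0]
finger_gap: 10.0
grasp_force: 0.0
```

```bash
python3 plan.py 488,155,50,-1 488,172,50,-1 488,194,50,-1 488,202,50,-1
```

```text
t 1.4 pos [490.4 151.4 138.9] yaw -1.26 F [ 0.3 -0.2 -0. ] gap 10.0 q [ 0.07  0.42  1.56 -0.    1.17  0.09]
488,155,50,-1 [0.0049, -0.0032, 0.1185] [-0.0001, 0.0001, -0.0007] rows 1.8
488,172,50,-1 [0.0275, -0.0037, 0.1185] [-0.0001, 0.0001, -0.0007] rows 1.8
488,194,50,-1 [0.0568, -0.0043, 0.1185] [-0.0001, 0.0001, -0.0007] rows 2.0
488,202,50,-1 [0.0675, -0.0046, 0.1185] [-0.0001, 0.0001, -0.0007] rows 2.0
```

>>> {"name": "play_rows", "arguments": {
  "rows": [
    [0.0,-0.003,0.1,0,0,0,-1],
    [0.0,-0.003,0.1185,0,0,0,-1],
    [0.0,-0.003,0.1185,0,0,0,-1],
    [0.015,-0.003,0.1185,0,0,0,-1],
    [0.025,-0.003,0.1185,0,0,0,-1],
    [0.035,-0.003,0.1185,0,0,0,-1],
    [0.045,-0.003,0.1185,0,0,0,-1],
    [0.052,-0.003,0.1185,0,0,0,-1],
    [0.058,-0.003,0.1185,0,0,0,-1],
    [0.058,-0.003,0.1185,0,0,0,-1]
  ]
}}

```text
t: 2.4
position: [486.4, 199.2, 51.2]
eef_rot: [-2.24, -2.202, -0.0]
force: [-0.5, 0.9, 0.3]
finger_gap: 0.1
grasp_force: 0.0
```

```bash
python3 plan.py 488,205,50,-1
```

```text
t 2.4 pos [486.4 199.2  51.2] yaw -0.96 F [-0.5  0.9  0.3] gap 0.1 q [0.16 0.56 1.62 0.   0.96 0.18]
488,205,50,-1 [0.0077, 0.0021, 0.0016] [-0.0, -0.0001, 0.0001] rows 0.1
```

>>> {"name": "play_rows", "arguments": {
  "rows": [
    [0.002,0,0,0,0,0,-1],
    [0.004,0,0,0,0,0,-1],
    [0.006,0,0,0,0,0,-1],
    [0.0075,0,0,0,0,0,-1],
    [0.0085,0,0,0,0,0,-1],
    [0.0085,0,0,0,0,0,-1]
  ]
}}

```text
t: 3.0
position: [486.4, 203.7, 51.1]
eef_rot: [2.24, 2.202, -0.004]
force: [-1.9, -10.4, 1.7]
finger_gap: 0.4
grasp_force: 5.2
```

Run:
```python
from meas import *
s=telemetry.read_state(); print(np.round(s["position"],1),np.round(s["force"],1),np.round(s["joint_torque"],1))
t=grab("top"); save(t,"dock1.png",5,(85,190,205,310))
```

```text
[486.4 203.7  51.1] [ -1.9 -10.4   1.7] [  4.9 -44.8 -16.6   1.9  -0.8  -0.1]
```

View pics/dock1.png

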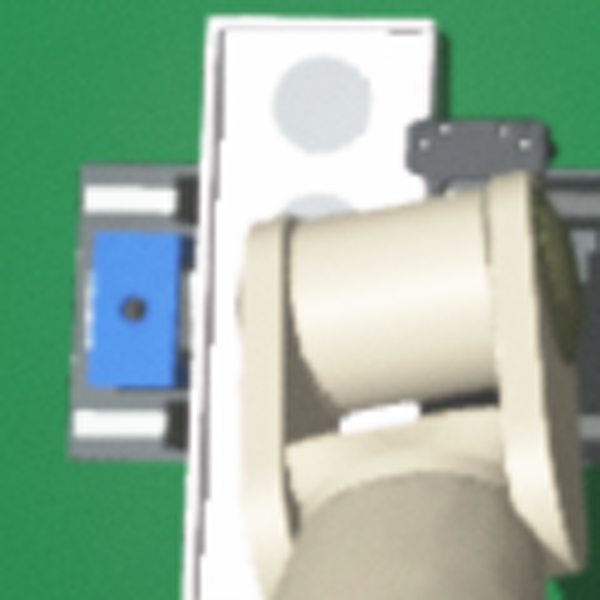

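The tab side is hidden by the arm, but the ear hole is visible at (133,309) and the carrier has moved up to the ear. With -10 N at y 203.7, against a predicted 203.5, it is on its stop. I'll back off and raise the arm, then measure the pin.

>>> {"name": "play_rows", "arguments": {
  "rows": [
    [-0.03,0,0,0,0,0,-0.2],
    [-0.03,0,-0.12,0,0,0,-0.2],
    [-0.03,0,-0.12,0,0,0,-0.2],
    [-0.12,0,-0.2,0,0,0,-0.2],
    [-0.18,-0.0,-0.2,0,0,0,-0.2],
    [-0.24,-0.08,-0.2,0,0,0,-0.2],
    [-0.26,-0.14,-0.2,0,0,0,-0.2],
    [-0.26,-0.14,-0.2,0,0,0,-0.2],
    [-0.26,-0.14,-0.2,0,0,0,-0.2]
  ]
}}

```text
t: 3.95
position: [375.6, 10.7, 201.5]
eef_rot: [-2.244, -2.199, 0.0]
force: [0.1, 0.3, 0.6]
finger_gap: 35.4
grasp_force: 0.0
```

Run:
```python
from meas import *
w=grab("wrist"); save(w,"w1.png"); t=grab("top"); s=grab("scene"); save(t,"dock2.png",5,(85,190,205,310))
def red(c,b):
    h=cv2.cvtColor(c["image"],cv2.COLOR_RGB2HSV); m=((h[...,0]<5)|(h[...,0]>172))&(h[...,1]>140)&(h[...,2]>60)
    k=np.zeros_like(m); k[b[1]:b[3],b[0]:b[2]]=1; m&=k; v,u=np.nonzero(m); return (u.mean() if len(u) else 0,v.mean() if len(u) else 0,len(u),u.min() if len(u) else 0,u.max() if len(u) else 0,v.min() if len(u) else 0,v.max() if len(u) else 0)
a=red(t,(255,262,280,288)); b=red(s,(232,188,256,212)); c=red(w,(0,0,560,420)); print(a,b,c)
print(tri(ray(t,*a[:2]),ray(s,*b[:2]))); print(tri(ray(w,*c[:2],True),ray(s,*b[:2])))
q=telemetry.read_state(); print(q["position"],np.round(w["cam_to_world"],2).tolist())
q=lambda x,y:((x+.5)/5-.5+85,(y+.5)/5-.5+190)
print(onplane(t,*q(133,309),42))
```

```text
(np.float64(264.57142857142856), np.float64(274.1904761904762), 21, np.int64(263), np.int64(266), np.int64(272), np.int64(277)) (np.float64(243.796875), np.float64(200.109375), 64, np.int64(241), np.int64(247), np.int64(195), np.int64(206)) (np.float64(342.65816326530614), np.float64(206.98214285714286), 392, np.int64(331), np.int64(354), np.int64(194), np.int64(220))
(array([428.61744989,  -2.91606374,  45.3176402 ]), np.float64(0.9411730596158416))
(array([430.87184896,  -6.12673766,  48.01647061]), np.float64(1.0165203732346584))
[379.13780345  11.86607486 201.42929448] [[1.0, -0.02, -0.01, 376.84], [-0.02, -0.95, -0.31, 91.06], [-0.0, 0.31, -0.95, 347.21], [0.0, 0.0, 0.0, 1.0]]
[491.86090997 398.80434954  42.        ]
```

View pics/w1.png

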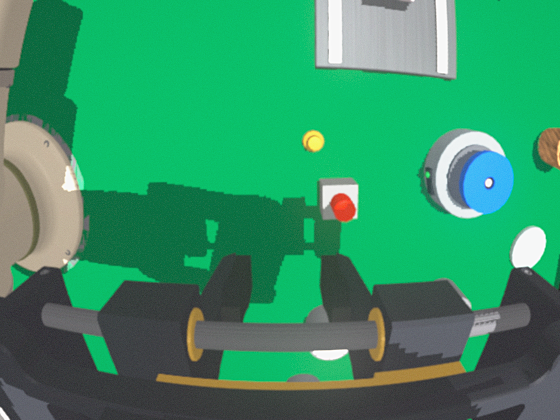

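The wrist view shows the pin head at about (343,207), its block's top face spanning (319–358, 180–219), the pad with its centre dot at (489,183), and the fitting clear at (314,141). I'll compute the pin from the block top face and the head.

Run:
```python
from meas import *
w=grab("wrist"); h=cv2.cvtColor(w["image"],cv2.COLOR_RGB2HSV)
# block top: low saturation bright near pin
m=((h[...,1]<60)&(h[...,2]>120)).astype(np.uint8); red=((((h[...,0]<6)|(h[...,0]>172))&(h[...,1]>120))).astype(np.uint8)
k=np.zeros_like(m); k[165:235,305:375]=1; m=(m|red)&k; red&=k
m=cv2.morphologyEx(m,cv2.MORPH_CLOSE,np.ones((5,5)))
c=max(cv2.findContours(m,0,2)[0],key=cv2.contourArea); r=cv2.minAreaRect(c); print("block",r)
for p in cv2.boxPoints(r): print(" ",onplane(w,*p,32,True).round(1))
print("block c",onplane(w,*r[0],32,True).round(1))
(u,v),ra=cv2.minEnclosingCircle(max(cv2.findContours(red,0,2)[0],key=cv2.contourArea)); print(u,v,ra)
v_,u_=np.nonzero(red); print(u_.mean(),v_.mean()); print("head mid",onplane(w,u_.mean(),v_.mean(),52,True).round(1))
# brightness inside red to split top/side
for r0 in range(192,224,2): print(r0,[int(x) for x in h[r0,330:358:3,2]],[int(x) for x in h[r0,330:358:6,1]])
for (a,z) in (((489,183),66),):print("pad dot",onplane(w,*a,z,True).round(1))
b=blobs(w,(100,150,80),(125,255,255),(420,120,530,230),100); print(b,[onplane(w,*x[0],65,True).round(1) for x in b])
```

```text
block ((335.0821838378906, 200.30064392089844), (41.93754959106445, 36.9050407409668), 87.95458984375)
  [409.1  18.4  32. ]
  [446.6  19.4  32. ]
  [450.1 -25.6  32. ]
  [411.1 -26.2  32. ]
block c [429.   -3.1  32. ]
338.9262390136719 207.8524627685547 13.764300346374512
338.69734151329243 208.20654396728017
head mid [429.6  -5.   52. ]
192 [239, 240, 242, 240, 240, 239, 239, 238, 217, 193] [2, 4, 2, 3, 79]
194 [241, 232, 225, 231, 238, 240, 238, 237, 208, 192] [3, 108, 2, 2, 86]
196 [222, 212, 219, 220, 227, 238, 239, 239, 205, 195] [48, 203, 133, 2, 87]
198 [195, 208, 220, 224, 225, 228, 240, 237, 213, 194] [174, 192, 209, 2, 85]
200 [191, 214, 214, 224, 226, 226, 238, 238, 208, 192] [202, 200, 196, 3, 87]
202 [195, 208, 238, 249, 249, 250, 225, 239, 208, 193] [191, 205, 193, 56, 96]
204 [187, 230, 248, 247, 247, 248, 207, 241, 211, 189] [190, 187, 197, 163, 117]
206 [186, 250, 247, 248, 247, 246, 216, 234, 208, 194] [186, 201, 211, 208, 120]
208 [226, 248, 249, 242, 249, 235, 221, 227, 199, 190] [194, 207, 205, 203, 126]
210 [245, 241, 234, 217, 233, 221, 219, 222, 205, 195] [210, 210, 201, 203, 121]
212 [211, 221, 221, 221, 219, 219, 219, 223, 200, 194] [193, 193, 187, 199, 138]
214 [193, 221, 218, 219, 220, 217, 219, 230, 199, 194] [148, 202, 199, 201, 164]
216 [171, 221, 219, 219, 218, 220, 219, 237, 197, 195] [101, 196, 202, 205, 163]
218 [149, 221, 219, 220, 218, 217, 215, 242, 196, 193] [24, 203, 202, 186, 164]
220 [130, 160, 221, 223, 221, 223, 158, 201, 188, 192] [43, 197, 201, 108, 255]
222 [115, 121, 151, 182, 191, 172, 199, 195, 195, 191] [173, 150, 160, 222, 243]
pad dot [587.2  23.8  66. ]
[([482.7, 182.8], 2512)] [array([579.5,  23.6,  65. ])]
```

```bash
python3 plan.py 429.5,-6,100,-1 429.5,-6,37,-1
```

```text
t 4.15 pos [379.3  12.1 201.3] yaw -0.97 F [-0.2 -0.9 -0.4] gap 35.5 q [-0.28  0.12  1.79  0.    1.24 -0.27]
429.5,-6,100,-1 [-0.023, 0.0673, 0.1351] [0.0001, -0.0, 0.0001] rows 2.3
429.5,-6,37,-1 [-0.023, 0.0672, 0.2191] [0.0001, -0.0, 0.0001] rows 3.5
```

>>> {"name": "play_rows", "arguments": {
  "rows": [
    [-0.023,0.0673,0.13,0,0,0,-0.2],
    [-0.023,0.0673,0.13,0,0,0,-0.2],
    [-0.023,0.0673,0.13,0,0,0,-0.2],
    [-0.023,0.0673,0.17,0,0,0,-0.2],
    [-0.023,0.0673,0.2,0,0,0,-0.2],
    [-0.023,0.0673,0.219,0,0,0,-0.2],
    [-0.023,0.0673,0.219,0,0,0,-0.2],
    [-0.023,0.0673,0.219,0,0,0,-1],
    [-0.023,0.0673,0.219,0,0,0,-1],
    [-0.023,0.0673,0.219,0,0,0,-1]
  ],
  "grip_force": 20
}}

```text
t: 5.15
position: [429.1, -6.3, 37.9]
eef_rot: [2.239, 2.201, 0.002]
force: [0.4, 1.4, 5.9]
finger_gap: 21.2
grasp_force: 20.0
```

```bash
python3 plan.py 429.5,-6,37,-1
```

```text
t 5.15 pos [429.1  -6.3  37.9] yaw -0.98 F [0.4 1.4 5.9] gap 21.2 q [-0.29  0.46  1.9   0.    0.77 -0.28]
429.5,-6,37,-1 [0.0004, 0.0005, 0.0013] [0.0004, 0.0001, 0.0] rows 0.0
```

>>> {"name": "play_rows", "arguments": {
  "rows": [
    [0,0,-0.04,0,0,0,-1],
    [0,0,-0.1,0,0,0,-1],
    [0,0,-0.15,0,0,0,-1],
    [0,0,-0.15,0,0,0,-1],
    [0.1,0.01,-0.15,0,0,0,-1],
    [0.16,0.02,-0.15,0,0,0,-1],
    [0.22,0.03,-0.15,0,0,0,-1],
    [0.28,0.05,-0.15,0,0,0,-1],
    [0.34,0.06,-0.15,0,0,0,-1],
    [0.4,0.07,-0.15,0,0,0,-1]
  ]
}}

```text
t: 6.15
position: [485.0, 289.8, 148.8]
eef_rot: [-2.24, -2.202, 0.001]
force: [1.1, -0.8, 0.5]
finger_gap: 21.2
grasp_force: 20.0
```

```bash
python3 plan.py 491.9,398.7,105,-1
```

```text
t 6.15 pos [485.  289.8 148.8] yaw -0.99 F [ 1.1 -0.8  0.5] gap 21.2 q [ 0.33  0.49  1.4  -0.    1.26  0.35]
491.9,398.7,105,-1 [0.1453, 0.0068, 0.0583] [-0.0001, 0.0001, 0.0] rows 2.4
```

>>> {"name": "play_rows", "arguments": {
  "rows": [
    [0.07,0.005,0,0,0,0,-1],
    [0.141,0.007,0,0,0,0,-1],
    [0.141,0.007,0.02,0,0,0,-1],
    [0.141,0.007,0.058,0,0,0,-1],
    [0.141,0.007,0.058,0,0,0,-1],
    [0.141,0.007,0.058,0,0,0,-1]
  ]
}}

```text
t: 6.75
position: [492.2, 392.8, 105.7]
eef_rot: [-2.241, -2.201, 0.002]
force: [0.6, 0.6, 0.1]
finger_gap: 21.5
grasp_force: 20.0
```

```bash
python3 plan.py 491.9,398.7,105,-1
python3 - <<'E'
from meas import *
w=grab("wrist"); s=grab("scene")
a=cv2.resize(cv2.cvtColor(w["image"],4)[180:330,180:380],None,fx=3,fy=3,interpolation=2); b=cv2.resize(cv2.cvtColor(s["image"],4)[90:200,260:390],None,fx=3,fy=3,interpolation=2)
o=np.zeros((600,800,3),np.uint8); a=cv2.resize(a,(600,450)); o[:330,:390]=b; o[600-270:,390:390+360]=cv2.resize(a,(360,270)); cv2.imwrite("pics/hov.png",o)
E
```

```text
t 6.75 pos [492.2 392.8 105.7] yaw -1.02 F [0.6 0.6 0.1] gap 21.5 q [ 0.49  0.63  1.25 -0.    1.26  0.5 ]
491.9,398.7,105,-1 [0.0079, -0.0005, 0.0009] [-0.0002, 0.0001, -0.0001] rows 0.1
```

View pics/hov.png

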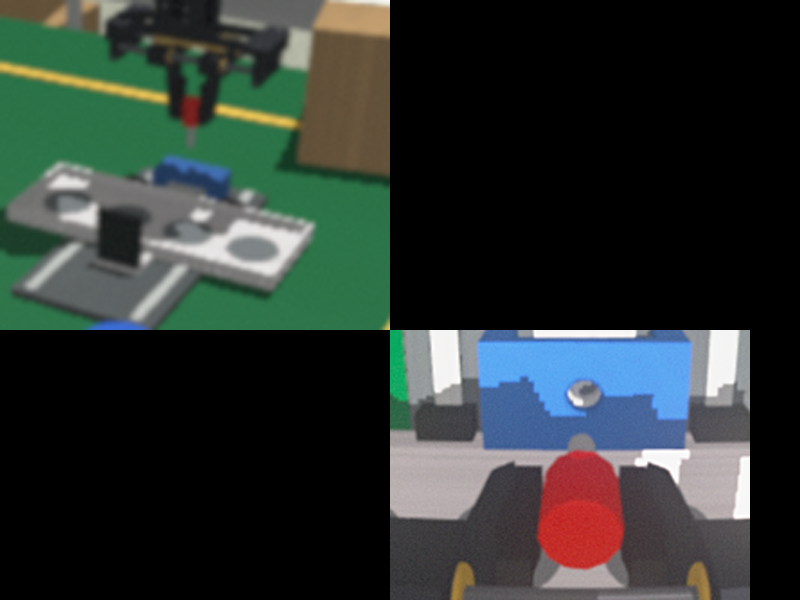

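The hover view (left scene, right wrist) shows the pin upright in the fingers. In the wrist panel the ear hole is at (584,393), the head top at about (580,535) and the shank at about (582,440). I'll measure both with the wrist camera.

```bash
python3 - <<'E'
from meas import *
w=grab("wrist"); p=np.array(telemetry.read_state()["position"]); print(p)
f=lambda x,y:(180+(x-390+.5)/1.8-.5,180+(y-330+.5)/1.8-.5)
zt=p[2]-37.9
print("ear",onplane(w,*f(584,393),42,True).round(1))
print("head top",onplane(w,*f(580.5,532),zt+62,True).round(1), "far rim",onplane(w,*f(580,499),zt+62,True).round(1),"near rim",onplane(w,*f(580,568),zt+62,True).round(1))
print("head bottom-front edge", onplane(w,*f(581,450),zt+32,True).round(1))
E
python3 plan.py 491.9,399,80,-1
```

```text
[492.95899683 393.14896569 107.31762197]
ear [493.9 399.9  42. ]
head top [492.4 395.  131.4] far rim [492.4 404.4 131.4] near rim [492.  384.  131.4]
head bottom-front edge [492.7 403.4 101.4]
t 6.9 pos [493.  393.1 107.3] yaw -1.04 F [ 0.1  0.3 -1. ] gap 21.4 q [0.49 0.63 1.25 0.   1.25 0.5 ]
491.9,399,80,-1 [0.0077, -0.0016, 0.0364] [0.0003, -0.0002, -0.0001] rows 0.6
```

>>> {"name": "play_rows", "arguments": {
  "rows": [
    [0.008,0.0005,0.02,0,0,0,-1],
    [0.008,0.0005,0.034,0,0,0,-1],
    [0.008,0.0005,0.034,0,0,0,-1],
    [0.008,0.0005,0.034,0,0,0,-1]
  ]
}}

```text
t: 7.3
position: [492.6, 399.3, 79.9]
eef_rot: [-2.24, -2.202, 0.001]
force: [0.3, 0.1, -0.3]
finger_gap: 21.4
grasp_force: 20.0
```

```bash
python3 plan.py 493.2,399.2,80,-1
python3 - <<'E'
from meas import *
w=grab("wrist"); s=grab("scene")
a=cv2.resize(cv2.cvtColor(w["image"],4)[200:300,220:360],None,fx=4,fy=4,interpolation=2); b=cv2.resize(cv2.cvtColor(s["image"],4)[100:180,300:360],None,fx=4,fy=4,interpolation=2)
o=np.zeros((400,800,3),np.uint8); o[:,:560]=a; o[:320,560:]=b; cv2.imwrite("pics/hov2.png",o)
E
```

```text
t 7.3 pos [492.6 399.3  79.9] yaw -0.99 F [ 0.3  0.1 -0.3] gap 21.4 q [ 0.49  0.67  1.27 -0.    1.21  0.51]
493.2,399.2,80,-1 [-0.0002, 0.0008, -0.0001] [-0.0001, 0.0001, 0.0] rows 0.0
```

View pics/hov2.png

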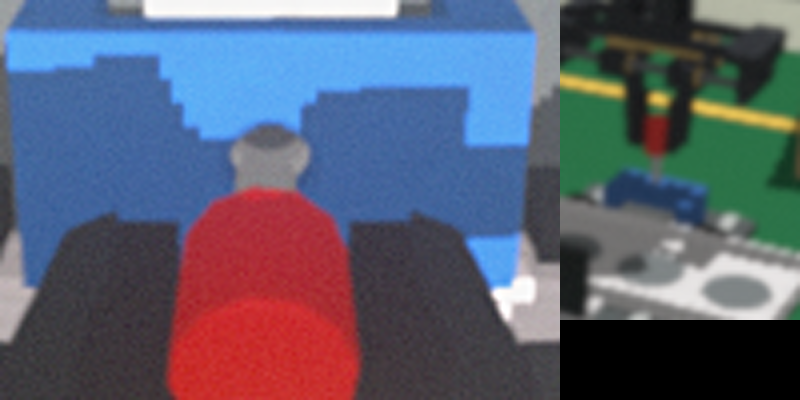

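The crop shows the shank (235–300 px) just over the hole (232–312 px), which leaves it about 0.6 mm short in x and aligned in y. I'll shift slightly and lower slowly.

>>> {"name": "play_rows", "arguments": {
  "rows": [
    [0,0.0007,0.006,0,0,0,-1],
    [0,0.0007,0.01,0,0,0,-1],
    [0,0.0007,0.014,0,0,0,-1],
    [0,0.0007,0.018,0,0,0,-1],
    [0,0.0007,0.022,0,0,0,-1],
    [0,0.0007,0.026,0,0,0,-1],
    [0,0.0007,0.03,0,0,0,-1]
  ]
}}

```text
t: 8.1
position: [493.3, 399.4, 57.7]
eef_rot: [2.24, 2.202, -0.0]
force: [-0.4, -0.6, -0.1]
finger_gap: 21.5
grasp_force: 20.0
```

```bash
python3 plan.py 493.2,399.2,48,-1
```

```text
t 8.1 pos [493.3 399.4  57.7] yaw -0.99 F [-0.4 -0.6 -0.1] gap 21.5 q [ 0.49  0.69  1.29 -0.    1.16  0.51]
493.2,399.2,48,-1 [-0.0002, -0.0001, 0.0129] [-0.0, 0.0, 0.0] rows 0.2
```

>>> {"name": "play_rows", "arguments": {
  "rows": [
    [0,0,0.004,0,0,0,-1],
    [0,0,0.008,0,0,0,-1],
    [0,0,0.011,0,0,0,-1],
    [0,0,0.0125,0,0,0,-1],
    [0,0,0.0125,0,0,0,-1]
  ]
}}

```text
t: 8.6
position: [493.3, 399.4, 48.4]
eef_rot: [-2.241, -2.202, 0.0]
force: [1.1, 0.7, -0.4]
finger_gap: 21.3
grasp_force: 20.0
```

>>> {"name": "play_rows", "arguments": {
  "rows": [
    [0,0,0,0,0,0,-0.1],
    [0,0,0,0,0,0,-0.1],
    [0,0,0,0,0,0,-0.1],
    [0,0,-0.06,0,0,0,-0.1],
    [0,0,-0.12,0,0,0,1],
    [-0.05,-0.05,-0.17,0,0,0,1],
    [-0.1,-0.1,-0.2,0,0,0,1],
    [-0.15,-0.16,-0.22,0,0,0,1],
    [-0.15,-0.22,-0.22,0,0,0,1],
    [-0.15,-0.25,-0.22,0,0,0,1]
  ]
}}

```text
t: 9.6
position: [302.2, 288.9, 214.4]
eef_rot: [2.242, 2.2, 0.002]
force: [0.2, 0.0, 0.1]
finger_gap: 85.9
grasp_force: 0.0
```

```bash
cat > gm.py <<'E'
from meas import *
import itertools
def gauges(t,s):
    bt=(280,180,440,330); bs=(120,215,300,360)
    T=blobs(t,(5,110,90),(24,255,255),bt); S=blobs(s,(5,120,110),(24,255,255),bs)
    fl=[]
    for (a,n) in T:
        best=None
        for (b,m) in S:
            P,e=tri(ray(t,*a),ray(s,*b))
            if e<4 and -5<P[2]<70 and (best is None or e<best[1]): best=(P,e)
        print("top",a,n,"on50",onplane(t,*a,50).round(1),"on27",onplane(t,*a,27).round(1),"tri",None if best is None else (best[0].round(1).tolist(),round(best[1],1)))
if __name__=="__main__":
    t=grab("top"); s=grab("scene"); gauges(t,s); save(t,"top2.png",1.4)
    for nm,c,b in (("top",t,(85,225,125,280)),):
        print(blobs(c,(0,150,90),(6,255,255),b),blobs(c,(172,150,90),(180,255,255),b))
    q=telemetry.read_state();print(q["t"],q["position"])
E
python3 gm.py
```

```text
top [394.1, 210.1] 14 on50 [ 594.3 -350.1   50. ] on27 [ 596.9 -356.2   27. ] tri ([597.6, -357.4, 22.0], np.float64(0.5))
top [331.9, 214.9] 14 on50 [ 582.8 -183.3   50. ] on27 [ 585.1 -186.6   27. ] tri ([586.7, -186.0, 24.7], np.float64(3.2))
top [319.9, 215.9] 22 on50 [ 580.4 -151.3   50. ] on27 [ 582.7 -154.    27. ] tri ([580.9, -150.9, 50.2], np.float64(1.3))
top [399.5, 221.1] 22 on50 [ 564.8 -363.5   50. ] on27 [ 566.8 -369.9   27. ] tri ([564.9, -363.2, 50.6], np.float64(0.5))
top [356.7, 250.7] 31 on50 [ 487.2 -246.8   50. ] on27 [ 487.9 -251.2   27. ] tri ([488.5, -253.7, 12.7], np.float64(0.3))
top [331.0, 261.8] 15 on50 [ 458.8 -178.1   50. ] on27 [ 459.  -181.3   27. ] tri ([459.4, -181.4, 23.6], np.float64(1.0))
top [331.9, 274.8] 23 on50 [ 424.8 -179.7   50. ] on27 [ 424.4 -182.9   27. ] tri ([425.3, -179.3, 50.4], np.float64(1.2))
top [382.1, 286.1] 22 on50 [ 394.  -311.1   50. ] on27 [ 393.1 -316.6   27. ] tri ([394.3, -310.7, 50.4], np.float64(0.9))
top [387.1, 297.4] 18 on50 [ 364.6 -323.3   50. ] on27 [ 363.1 -328.9   27. ] tri ([363.3, -329.5, 23.0], np.float64(1.2))
[([108.8, 251.8], 24)] []
9.7 [299.7397652  289.2577495  214.43189704]
```

View pics/top2.png

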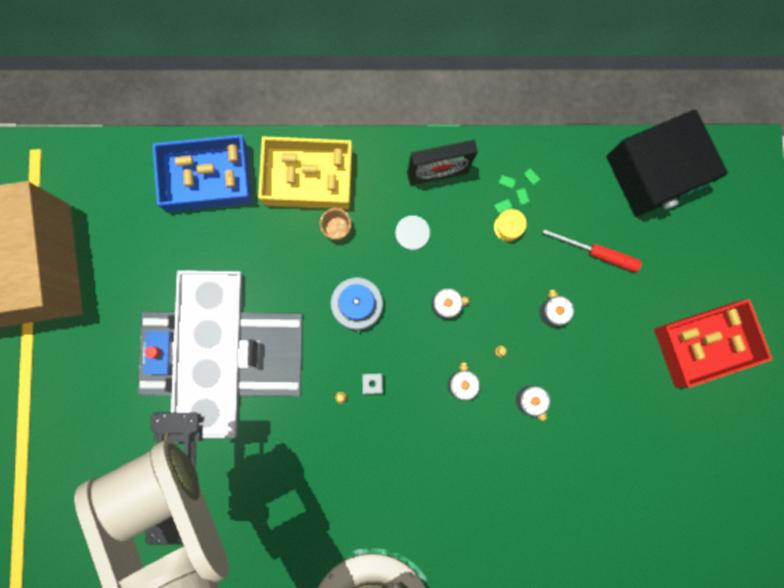

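The pin's red head sits on the ear at (151,352), the carrier is home, and the gauges are unmoved with heights checking out (flags at 50 mm, connectors at 22–25 mm). Next is gauge A at (580.9,-150.8), picked with tool-y at 7°.

```bash
python3 plan.py 580.9,-150.8,130,7 580.9,-150.8,16,7
python3 - <<'E'
from meas import *
t=grab("top"); W=cloud(t); print("pin head z",W[250:254,106:112,2].round(0)); h=cv2.cvtColor(t["image"],cv2.COLOR_RGB2HSV)
print(h[209:221,248:262,2]); 
print(onplane(t,254.3,214.7,66))
E
```

```text
t 9.7 pos [299.7 289.3 214.4] yaw -0.9 F [0.1 0.2 0.5] gap 88.0 q [0.48 0.17 1.68 0.   1.29 0.5 ]
580.9,-150.8,130,7 [-0.5808, 0.384, 0.1123] [-0.0, -0.0, -0.0219] rows 10.6
580.9,-150.8,16,7 [-0.5809, 0.3841, 0.2643] [-0.0, -0.0, -0.0219] rows 11.2
pin head z [[72. 72. 72. 71. 76. 68.]
 [73. 71. 71. 71. 72. 69.]
 [73. 80. 69. 75. 71. 69.]
 [77. 70. 68. 73. 70. 69.]]
[[252 252 252 252 252 252 252 252 252 252 252 252 252 251]
 [252 252 252 252 252 252 252 252 252 252 252 252 252 251]
 [252 252 252 252 252 251 251 251 251 252 252 252 252 252]
 [252 252 252 252 251 242 230 238 248 251 252 252 252 252]
 [252 252 252 251 237 210 184 178 218 247 252 252 252 252]
 [252 252 252 246 207 226 234 193 166 241 251 252 252 252]
 [252 252 252 242 193 232 246 225 174 240 251 252 252 252]
 [252 252 252 248 208 199 215 189 189 243 251 252 252 252]
 [252 252 252 251 245 231 211 200 235 249 252 252 252 252]
 [252 252 252 252 251 249 246 245 250 251 252 252 252 252]
 [252 252 252 252 252 252 252 251 252 252 252 252 252 252]
 [252 252 252 252 252 252 252 252 252 252 252 252 252 252]]
[583.25601939  22.49166328  66.        ]
```

>>> {"name": "play_rows", "arguments": {
  "rows": [
    [-0.5808,0.384,0.0,0,0,-0.0219,1],
    [-0.5808,0.384,0.0,0,0,-0.0219,1],
    [-0.5808,0.384,0.0,0,0,-0.0219,1],
    [-0.5808,0.384,0.0,0,0,-0.0219,1],
    [-0.5808,0.384,0.0,0,0,-0.0219,1],
    [-0.5808,0.384,0.0,0,0,-0.0219,1],
    [-0.5808,0.384,0.0,0,0,-0.0219,1],
    [-0.5808,0.384,0.0,0,0,-0.0219,1],
    [-0.5808,0.384,0.11,0,0,-0.0219,1],
    [-0.5808,0.384,0.11,0,0,-0.0219,1]
  ]
}}

```text
t: 10.75
position: [561.8, -114.8, 159.1]
eef_rot: [2.084, 2.348, 0.001]
force: [0.6, 0.6, -0.7]
finger_gap: 88.2
grasp_force: 0.0
```

>>> {"name": "play_rows", "arguments": {
  "rows": [
    [0,0,0,0,0,0,1],
    [0,0,0,0,0,0,1],
    [0,0,0,0,0,0,1]
  ]
}}

```text
t: 11.05
position: [560.1, -111.5, 160.6]
eef_rot: [2.083, 2.351, 0.001]
force: [-0.4, 0.7, 0.5]
finger_gap: 88.2
grasp_force: 0.0
```

```bash
python3 plan.py 580.9,-150.8,100,7 580.9,-150.8,16,7
python3 - <<'E'
from meas import *
w=grab("wrist"); save(w,"w3.png",1)
for b in blobs(w,(5,130,120),(24,255,255),None,20): print(b,onplane(w,*b[0],50,True).round(1),onplane(w,*b[0],25,True).round(1))
E
```

```text
t 11.05 pos [ 560.1 -111.5  160.6] yaw 6.92 F [-0.4  0.7  0.5] gap 88.2 q [-0.4   0.48  1.37  0.    1.29 -0.52]
580.9,-150.8,100,7 [-0.0553, 0.0211, 0.0808] [0.0001, 0.0001, -0.0002] rows 1.5
580.9,-150.8,16,7 [-0.0553, 0.021, 0.1928] [0.0001, 0.0001, -0.0002] rows 3.0
([146.6, 11.8], 293) [426.2  40.4  50. ] [414.2  47.4  25. ]
([520.7, 50.2], 3585) [758.5  64.9  50. ] [778.8  74.3  25. ]
([554.0, 5.2], 110) [804.  132.8  50. ] [828.8 148.8  25. ]
([549.9, 16.5], 52) [797.6 116.6  50. ] [821.8 131.1  25. ]
([491.4, 32.3], 54) [721.7  70.2  50. ] [738.4  80.2  25. ]
([551.2, 44.4], 141) [800.8  86.4  50. ] [825.3  97.9  25. ]
([465.9, 51.5], 32) [696.   43.5  50. ] [710.3  50.8  25. ]
([549.4, 69.4], 138) [800.6  59.2  50. ] [825.1  68.   25. ]
([305.0, 249.7], 227) [ 581.3 -150.5   50. ] [ 584.4 -162.1   25. ]
([178.2, 248.4], 139) [ 468.2 -164.2   50. ] [ 460.3 -177.1   25. ]
([137.4, 256.3], 158) [ 426.2 -179.1   50. ] [ 414.1 -193.4   25. ]
([208.8, 307.5], 320) [ 497.8 -224.8   50. ] [ 492.7 -243.6   25. ]
([108.7, 324.6], 592) [ 379.1 -274.9   50. ] [ 362.4 -298.6   25. ]
([462.1, 324.6], 570) [ 773.4 -227.6   50. ] [ 795.2 -246.8   25. ]
([396.3, 347.8], 24) [ 699.5 -259.9   50. ] [ 714.1 -282.1   25. ]
([403.7, 373.8], 2182) [ 723.7 -303.    50. ] [ 740.6 -329.5   25. ]
([85.2, 417.1], 31) [ 279.9 -506.8   50. ] [ 253.6 -553.1   25. ]
```

The wrist camera confirms G1 at (581.3,-150.5) and G2 at (426.2,-179.1), so I'll descend and grip.

>>> {"name": "play_rows", "arguments": {
  "rows": [
    [-0.055,0.0213,0.05,0,0,0,1],
    [-0.055,0.0213,0.08,0,0,0,1],
    [-0.055,0.0213,0.12,0,0,0,1],
    [-0.055,0.0213,0.16,0,0,0,1],
    [-0.055,0.0213,0.1928,0,0,0,1],
    [-0.055,0.0213,0.1928,0,0,0,1],
    [-0.055,0.0213,0.1928,0,0,0,-1],
    [-0.055,0.0213,0.1928,0,0,0,-1],
    [-0.055,0.0213,0.1928,0,0,0,-1],
    [-0.055,0.0213,0.1928,0,0,0,-1]
  ],
  "grip_force": 45
}}

```text
t: 12.1
position: [581.1, -151.0, 16.5]
eef_rot: [2.082, 2.35, 0.001]
force: [2.0, 0.0, 1.2]
finger_gap: 58.6
grasp_force: 0.8
```

```bash
python3 plan.py 583,22.6,140,90
```

```text
t 12.1 pos [ 581.1 -151.    16.5] yaw 6.9 F [2.  0.  1.2] gap 58.6 q [-0.45  0.7   1.43  0.    1.01 -0.57]
583,22.6,140,90 [0.2293, 0.0306, -0.1649] [0.0001, 0.0003, -0.2308] rows 9.7
```

>>> {"name": "play_rows", "arguments": {
  "rows": [
    [0,0,0,0,0,0,-1],
    [0,0,0,0,0,0,-1],
    [0,0,-0.06,0,0,0,-1],
    [0,0,-0.12,0,0,0,-1],
    [0.08,0.03,-0.16,0,0,-0.1,-1],
    [0.16,0.03,-0.165,0,0,-0.15,-1],
    [0.23,0.0306,-0.165,0,0,-0.2308,-1],
    [0.23,0.0306,-0.165,0,0,-0.2308,-1],
    [0.23,0.0306,-0.165,0,0,-0.2308,-1],
    [0.23,0.0306,-0.165,0,0,-0.2308,-1]
  ]
}}

```text
t: 13.1
position: [582.3, 24.4, 139.0]
eef_rot: [-0.841, -3.026, 0.0]
force: [0.5, -0.3, -1.8]
finger_gap: 55.3
grasp_force: 45.0
```

>>> {"name": "play_rows", "arguments": {
  "rows": [
    [0,0,0,0,0,-0.0877,-1],
    [0,0,0,0,0,-0.0877,-1],
    [0,0,0,0,0,-0.0877,-1],
    [0,0,0,0,0,-0.0877,-1],
    [0,0,0,0,0,-0.0877,-1],
    [0,0,0,0,0,-0.0877,-1]
  ]
}}

```text
t: 13.7
position: [582.6, 23.1, 139.0]
eef_rot: [-0.004, -3.141, -0.0]
force: [-0.3, -0.0, -2.2]
finger_gap: 55.6
grasp_force: 45.0
```

```bash
python3 plan.py 583,22.6,90,90
python3 - <<'E'
from meas import *
w=grab("wrist"); save(w,"w4.png",1.4)
E
```

```text
t 13.7 pos [582.6  23.1 139. ] yaw 89.87 F [-0.3 -0.  -2.2] gap 55.6 q [-0.16  0.52  1.36 -0.    1.26 -1.73]
583,22.6,90,90 [-0.0006, -0.0007, 0.0653] [0.0, -0.0001, -0.0004] rows 1.0
```

View pics/w4.png

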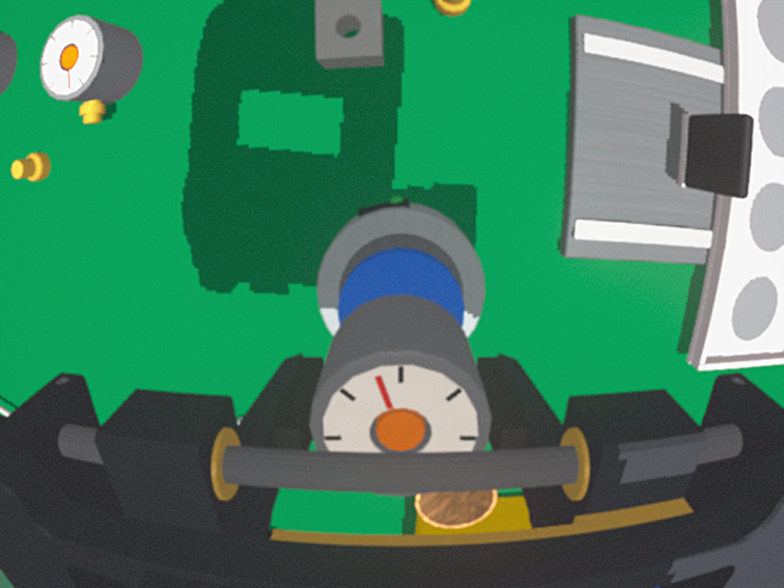

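The wrist view shows the gauge upright in the fingers with its flag at (400,431). The pad is squarely below, spanning x 338–464 with its centre near 401. I'll lower and press in steps.

Run:
```python
from meas import *
w=grab("wrist"); p=telemetry.read_state()["position"]; b=blobs(w,(5,130,120),(16,255,255),(250,290,320,325),20); print(p,b,[onplane(w,*x[0],p[2]-16.5+50,True).round(1) for x in b])
```

```text
[582.64200526  23.11692873 139.04155123] [([285.6, 306.3], 848)] [array([580.3,  22. , 172.5])]
```

>>> {"name": "play_rows", "arguments": {
  "rows": [
    [-0.0003,-0.0004,0.04,0,0,0,-1],
    [-0.0003,-0.0004,0.067,0,0,0,-1],
    [-0.0003,-0.0004,0.075,0,0,0,-1],
    [-0.0003,-0.0004,0.081,0,0,0,-1],
    [-0.0003,-0.0004,0.087,0,0,0,-1],
    [-0.0003,-0.0004,0.092,0,0,0,-1],
    [-0.0003,-0.0004,0.096,0,0,0,-1],
    [-0.0003,-0.0004,0.098,0,0,0,-1],
    [-0.0003,-0.0004,0.098,0,0,0,-1]
  ]
}}

```text
t: 14.7
position: [583.4, 22.8, 67.2]
eef_rot: [-0.0, 3.14, -0.001]
force: [-4.1, 0.1, 7.9]
finger_gap: 56.0
grasp_force: 45.0
```

>>> {"name": "play_rows", "arguments": {
  "rows": [
    [0,0,0.001,0,0,0,-1],
    [0,0,0.002,0,0,0,-1],
    [0,0,0.003,0,0,0,-1],
    [0,0,0.003,0,0,0,-1]
  ]
}}

```text
t: 15.1
position: [583.5, 22.8, 66.3]
eef_rot: [-0.001, 3.139, -0.001]
force: [-7.9, -0.4, 18.5]
finger_gap: 55.5
grasp_force: 45.0
```

>>> {"name": "play_rows", "arguments": {
  "rows": [
    [0,0,0.003,0,0,0,-1],
    [0,0,0.003,0,0,0,-1],
    [0,0,-0.03,0,0,0,-1],
    [0,0,-0.08,0,0,0,-1],
    [0,0,-0.11,0,0,0,-1],
    [0,0,-0.11,0,0,0,-1],
    [0,0,-0.11,0,0,0,-1]
  ]
}}

```text
t: 15.8
position: [582.9, 22.8, 145.5]
eef_rot: [-0.001, 3.141, -0.0]
force: [0.7, 0.8, -2.9]
finger_gap: 55.8
grasp_force: 45.0
```

```bash
python3 - <<'E'
from meas import *
w=grab("wrist"); s=grab("scene")
a=cv2.cvtColor(w["image"],4)[230:330,210:360]; b=cv2.cvtColor(s["image"],4)[80:230,230:400]
o=np.zeros((500,800,3),np.uint8); o[:300,:450]=cv2.resize(a,(450,300)); o[:306,450:796]=cv2.resize(b,(346,306)); cv2.imwrite("pics/f1.png",o)
q=lambda x,y:((x+.5)/5-.5+95,(y+.5)/5-.5+190)
t=grab("top"); h=cv2.cvtColor(t["image"],cv2.COLOR_RGB2HSV)
m=((h[...,1]<40)&(h[...,2]>150)&(h[...,2]<236)).astype(np.uint8); m[:,:120]=0;m[:,172:]=0;m[:190]=0;m[312:]=0
n,l,st,ce=cv2.connectedComponentsWithStats(cv2.morphologyEx(m,cv2.MORPH_OPEN,np.ones((3,3))))
for i in range(1,n):
    if st[i,4]>80: print("spot",ce[i].round(1),st[i].tolist(),onplane(t,*ce[i],15).round(1))
E
python3 plan.py
```

```text
spot [149.  210.4] [140, 201, 19, 20, 302] [602.5 308.2  15. ]
spot [148.  238.2] [139, 229, 19, 20, 309] [527.1 309.6  15. ]
spot [147.  266.5] [137, 257, 21, 20, 322] [451.7 310.9  15. ]
spot [145.9 294.7] [136, 285, 21, 20, 331] [377.2 312.5  15. ]
t 15.95 pos [582.4  22.9 144.3] yaw 90.03 F [-0.2 -0.  -3.3] gap 55.5 q [-0.16  0.52  1.35  0.    1.27 -1.73]
```

View pics/f1.png

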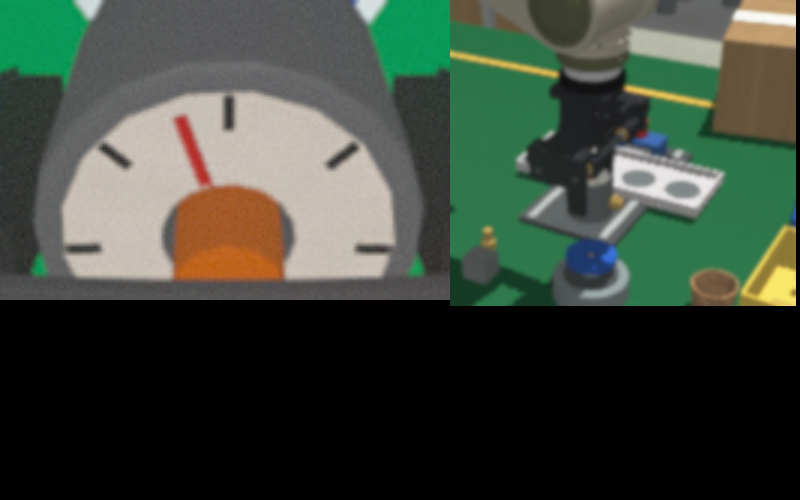

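The flag has popped well out of the dial, and the pad has sprung back up. The spots at home are centred at (489.6,310.3). I'll place this gauge at the +108 slot.

```bash
python3 plan.py 597.6,308.2,140,89 597.6,308.2,33,89
```

```text
t 15.95 pos [582.4  22.9 144.3] yaw 90.03 F [-0.2 -0.  -3.3] gap 55.5 q [-0.16  0.52  1.35  0.    1.27 -1.73]
597.6,308.2,140,89 [-0.0204, 0.3804, 0.0059] [0.0001, -0.0004, 0.0029] rows 5.7
597.6,308.2,33,89 [-0.0208, 0.3803, 0.1485] [0.0001, -0.0004, 0.0029] rows 6.1
```

>>> {"name": "play_rows", "arguments": {
  "rows": [
    [-0.0204,0.3804,0.006,0,0,0.0029,-1],
    [-0.0204,0.3804,0.006,0,0,0.0029,-1],
    [-0.0204,0.3804,0.006,0,0,0.0029,-1],
    [-0.0204,0.3804,0.006,0,0,0.0029,-1],
    [-0.0204,0.3804,0.006,0,0,0.0029,-1],
    [-0.0204,0.3804,0.006,0,0,0.0029,-1],
    [-0.0204,0.3804,0.006,0,0,0.0029,-1],
    [-0.0204,0.3804,0.006,0,0,0.0029,-1],
    [-0.0204,0.3804,0.06,0,0,0.0029,-1],
    [-0.0204,0.3804,0.11,0,0,0.0029,-1]
  ]
}}

```text
t: 16.95
position: [598.5, 306.6, 62.6]
eef_rot: [0.03, 3.14, 0.0]
force: [-0.2, 0.3, -3.5]
finger_gap: 55.5
grasp_force: 45.0
```

>>> {"name": "play_rows", "arguments": {
  "rows": [
    [0,0,0,0,0,0,-1],
    [0,0,0,0,0,0,-1],
    [0,0,0,0,0,0,-1]
  ]
}}

```text
t: 17.25
position: [599.4, 307.8, 65.7]
eef_rot: [0.029, 3.138, 0.002]
force: [0.3, -0.1, -2.2]
finger_gap: 55.4
grasp_force: 45.0
```

```bash
python3 plan.py 597.6,308.2,32,89
```

```text
t 17.25 pos [599.4 307.8  65.7] yaw 88.94 F [ 0.3 -0.1 -2.2] gap 55.4 q [ 0.3   0.74  1.15 -0.    1.24 -1.25]
597.6,308.2,32,89 [0.0025, 0.0004, 0.0449] [0.0002, 0.0005, -0.0002] rows 0.7
```

>>> {"name": "play_rows", "arguments": {
  "rows": [
    [0.0025,0,0.015,0,0,0,-1],
    [0.0025,0,0.03,0,0,0,-1],
    [0.0025,0,0.038,0,0,0,-1],
    [0.0025,0,0.042,0,0,0,-1],
    [0.0025,0,0.0445,0,0,0,-1],
    [0.0025,0,0.0445,0,0,0,-1],
    [0.0025,0,0.0445,0,0,0,-1]
  ]
}}

```text
t: 17.95
position: [596.0, 308.1, 31.5]
eef_rot: [0.027, 3.141, -0.0]
force: [-4.8, -2.6, 9.8]
finger_gap: 55.6
grasp_force: 45.0
```

>>> {"name": "play_rows", "arguments": {
  "rows": [
    [0.0025,0,-0.0005,0,0,0,0.6],
    [0.0025,0,-0.0005,0,0,0,0.6],
    [0.0025,0,-0.0005,0,0,0,0.6],
    [0,0,-0.06,0,0,0,0.6],
    [0,0,-0.12,0,0,0,1],
    [0,0,-0.15,0,0,0,1],
    [0.06,-0.06,-0.16,0,0,0,1],
    [0.12,-0.12,-0.16,0,0,0,1],
    [0.18,-0.18,-0.16,0,0,0,1],
    [0.22,-0.24,-0.16,0,0,0,1]
  ]
}}

```text
t: 18.95
position: [454.9, 164.9, 149.9]
eef_rot: [0.026, 3.141, 0.0]
force: [1.5, -0.2, 0.1]
finger_gap: 88.2
grasp_force: 0.0
```

```bash
cat >> gm.py <<'E'
    hs=cv2.cvtColor(t["image"],cv2.COLOR_RGB2HSV)
    for (a,n) in blobs(t,(4,110,90),(24,255,255),(110,180,180,320)): print("tray",a,n,onplane(t,*a,77).round(1),onplane(t,*a,40).round(1))
E
python3 gm.py; python3 plan.py 425,-179.5,150,87 425,-179.5,16.5,87
```

```text
top [394.0, 210.0] 15 on50 [ 594.6 -349.9   50. ] on27 [ 597.2 -356.    27. ] tri ([597.8, -357.3, 22.0], np.float64(0.1))
top [399.4, 221.2] 23 on50 [ 564.5 -363.2   50. ] on27 [ 566.5 -369.6   27. ] tri ([564.7, -363.0, 50.3], np.float64(0.5))
top [356.7, 250.8] 32 on50 [ 487.  -246.8   50. ] on27 [ 487.7 -251.2   27. ] tri ([488.2, -253.9, 12.0], np.float64(0.3))
top [329.6, 262.0] 7 on50 [ 458.3 -174.4   50. ] on27 [ 458.5 -177.5   27. ] tri ([458.0, -178.7, 20.7], np.float64(1.2))
top [332.4, 261.7] 7 on50 [ 459.  -181.8   50. ] on27 [ 459.2 -185.    27. ] tri ([460.3, -184.3, 25.9], np.float64(2.8))
top [331.9, 274.8] 23 on50 [ 424.8 -179.7   50. ] on27 [ 424.4 -182.9   27. ] tri ([425.3, -179.3, 50.4], np.float64(1.2))
top [382.1, 286.1] 22 on50 [ 394.  -311.1   50. ] on27 [ 393.1 -316.6   27. ] tri ([394.3, -310.7, 50.6], np.float64(0.9))
top [387.1, 297.4] 17 on50 [ 364.6 -323.3   50. ] on27 [ 363.1 -328.9   27. ] tri ([363.3, -329.5, 23.0], np.float64(1.2))
[([108.8, 251.8], 25)] []
19.05 [452.63005135 163.06758247 149.63487175]
tray [144.8, 211.9] 21 [591.6 304.8  77. ] [595.7 313.5  40. ]
t 19.05 pos [452.6 163.1 149.6] yaw 88.86 F [ 1.1  0.4 -1.1] gap 88.1 q [ 0.1   0.35  1.62 -0.    1.17 -1.45]
425,-179.5,150,87 [0.0277, -0.4574, 0.0001] [-0.0002, -0.0006, 0.0052] rows 6.9
425,-179.5,16.5,87 [0.027, -0.4572, 0.1781] [-0.0002, -0.0006, 0.0052] rows 7.4
```

>>> {"name": "play_rows", "arguments": {
  "rows": [
    [0.0275,-0.457,0,0,0,0.005,1],
    [0.0275,-0.457,0,0,0,0.005,1],
    [0.0275,-0.457,0,0,0,0.005,1],
    [0.0275,-0.457,0,0,0,0.005,1],
    [0.0275,-0.457,0,0,0,0.005,1],
    [0.0275,-0.457,0,0,0,0.005,1],
    [0.0275,-0.457,0,0,0,0.005,1],
    [0.0275,-0.457,0.04,0,0,0.005,1],
    [0.0275,-0.457,0.08,0,0,0.005,1],
    [0.0275,-0.457,0.08,0,0,0.005,1]
  ]
}}

```text
t: 20.05
position: [429.2, -176.3, 87.4]
eef_rot: [-0.078, -3.136, -0.005]
force: [-0.6, 0.6, 0.4]
finger_gap: 88.1
grasp_force: 0.0
```

>>> {"name": "play_rows", "arguments": {
  "rows": [
    [0,0,0,0,0,0,1],
    [0,0,0,0,0,0,1]
  ]
}}

```text
t: 20.25
position: [431.0, -176.9, 91.2]
eef_rot: [0.076, 3.139, -0.002]
force: [-0.1, -0.4, 1.1]
finger_gap: 87.8
grasp_force: 0.0
```

```bash
cat > look.py <<'E'
import sys
from meas import *
x,y=float(sys.argv[1]),float(sys.argv[2]); w=grab("wrist")
for b in blobs(w,(5,130,120),(24,255,255),None,20):
    P=onplane(w,*b[0],50,True); 
    if np.hypot(P[0]-x,P[1]-y)<60: print(b,P.round(1),onplane(w,*b[0],25,True).round(1))
E
python3 look.py 425 -179.5; python3 plan.py 425.2,-179.5,16.5,87
```

```text
([282.0, 230.2], 448) [ 424.3 -180.    50. ] [ 434.4 -180.8   25. ]
t 20.3 pos [ 430.9 -176.8   91.2] yaw 87.23 F [-0.3  0.2 -0.5] gap 88.0 q [-0.64  0.41  1.75  0.    0.98 -2.17]
425.2,-179.5,16.5,87 [0.0076, -0.0038, 0.0996] [-0.0002, 0.0004, 0.0006] rows 1.5
```

>>> {"name": "play_rows", "arguments": {
  "rows": [
    [0.008,-0.004,0.0,0,0,0,1],
    [0.008,-0.004,0.04,0,0,0,1],
    [0.008,-0.004,0.08,0,0,0,1],
    [0.008,-0.004,0.0996,0,0,0,1],
    [0.008,-0.004,0.0996,0,0,0,1],
    [0.008,-0.004,0.0996,0,0,0,-1],
    [0.008,-0.004,0.0996,0,0,0,-1],
    [0.008,-0.004,0.0996,0,0,0,-1],
    [0.008,-0.004,0.0996,0,0,0,-1],
    [0.008,-0.004,0.0996,0,0,0,-1]
  ]
}}

```text
t: 21.3
position: [424.1, -179.4, 15.8]
eef_rot: [0.077, 3.14, -0.001]
force: [-0.6, 1.1, 6.0]
finger_gap: 55.5
grasp_force: 45.0
```

```bash
python3 plan.py 583,22.6,140,90
```

```text
t 21.3 pos [ 424.1 -179.4   15.8] yaw 87.19 F [-0.6  1.1  6. ] gap 55.5 q [-0.66  0.54  1.84  0.    0.76 -2.18]
583,22.6,140,90 [-0.1986, 0.2793, -0.1656] [-0.0001, 0.0001, -0.0078] rows 5.7
```

>>> {"name": "play_rows", "arguments": {
  "rows": [
    [0,0,-0.06,0,0,0,-1],
    [0,0,-0.12,0,0,0,-1],
    [0,0,-0.165,0,0,0,-1],
    [-0.1986,0.2793,-0.166,0,0,-0.0078,-1],
    [-0.1986,0.2793,-0.166,0,0,-0.0078,-1],
    [-0.1986,0.2793,-0.166,0,0,-0.0078,-1],
    [-0.1986,0.2793,-0.166,0,0,-0.0078,-1],
    [-0.1986,0.2793,-0.166,0,0,-0.0078,-1],
    [-0.1986,0.2793,-0.166,0,0,-0.0078,-1],
    [-0.1986,0.2793,-0.166,0,0,-0.0078,-1]
  ]
}}

```text
t: 22.3
position: [583.0, 23.7, 139.1]
eef_rot: [0.004, -3.14, 0.0]
force: [-0.4, -1.0, -1.5]
finger_gap: 55.5
grasp_force: 45.0
```

>>> {"name": "play_rows", "arguments": {
  "rows": [
    [0,0,0,0,0,0,-1],
    [0,0,0,0,0,0,-1],
    [0,0,0,0,0,0,-1],
    [0,0,0,0,0,0,-1]
  ]
}}

```text
t: 22.7
position: [582.7, 21.8, 139.9]
eef_rot: [0.002, 3.141, -0.0]
force: [-0.5, 0.4, -0.9]
finger_gap: 55.3
grasp_force: 45.0
```

```bash
python3 plan.py 583,22.6,90,90
python3 - <<'E'
from meas import *
w=grab("wrist"); p=telemetry.read_state()["position"]; b=blobs(w,(5,130,120),(16,255,255),(250,280,320,325),20); print(p,b,[onplane(w,*x[0],p[2]-16+50,True).round(1) for x in b])
E
```

```text
t 22.7 pos [582.7  21.8 139.9] yaw 89.92 F [-0.5  0.4 -0.9] gap 55.3 q [-0.17  0.52  1.36 -0.    1.26 -1.73]
583,22.6,90,90 [-0.0004, 0.0011, 0.0665] [-0.0, 0.0, -0.0002] rows 1.0
[582.7432354   21.96688758 139.83694537] [([285.5, 310.5], 762)] [array([582.2,  20.6, 173.8])]
```

>>> {"name": "play_rows", "arguments": {
  "rows": [
    [-0.0004,0.001,0.04,0,0,0,-1],
    [-0.0004,0.001,0.068,0,0,0,-1],
    [-0.0004,0.001,0.076,0,0,0,-1],
    [-0.0004,0.001,0.084,0,0,0,-1],
    [-0.0004,0.001,0.091,0,0,0,-1],
    [-0.0004,0.001,0.097,0,0,0,-1],
    [-0.0004,0.001,0.1,0,0,0,-1],
    [-0.0004,0.001,0.102,0,0,0,-1],
    [-0.0004,0.001,0.103,0,0,0,-1],
    [-0.0004,0.001,0.103,0,0,0,-1]
  ]
}}

```text
t: 23.75
position: [583.6, 23.2, 65.6]
eef_rot: [-0.0, 3.139, -0.001]
force: [-10.4, -0.2, 20.5]
finger_gap: 55.8
grasp_force: 45.0
```

>>> {"name": "play_rows", "arguments": {
  "rows": [
    [0,0,0.0,0,0,0,-1],
    [0,0,0.0,0,0,0,-1],
    [0,0,-0.04,0,0,0,-1],
    [0,0,-0.09,0,0,0,-1],
    [0,0,-0.11,0,0,0,-1],
    [0,0,-0.11,0,0,0,-1],
    [0,0,-0.11,0,0,0,-1]
  ]
}}

```text
t: 24.45
position: [583.1, 23.3, 144.7]
eef_rot: [0.0, 3.141, -0.0]
force: [-0.4, -0.4, -1.5]
finger_gap: 55.6
grasp_force: 45.0
```

```bash
cat > flag.py <<'E'
from meas import *
w=grab("wrist"); h=cv2.cvtColor(w["image"],cv2.COLOR_RGB2HSV)[260:330,255:320]; m=(h[...,0]>4)&(h[...,0]<17)&(h[...,1]>120)&(h[...,2]>100); v,u=np.nonzero(m); print("flag area",m.sum(),"rows",v.min()+260,v.max()+260,"cols",u.min()+255,u.max()+255)
E
python3 flag.py; python3 plan.py 521.6,309.7,140,89
```

```text
flag area 824 rows 298 323 cols 268 303
t 24.5 pos [582.8  23.3 144. ] yaw 89.99 F [-0.5  0.2 -2. ] gap 55.6 q [-0.16  0.52  1.35  0.    1.27 -1.73]
521.6,309.7,140,89 [0.0817, 0.3818, 0.0055] [0.0, -0.0002, 0.0027] rows 5.9
```

Run:
```python
from meas import *
w=grab("wrist"); save(w,"f2.png",4,(220,240,350,340))
```

```text
(no output)
```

View pics/f2.png

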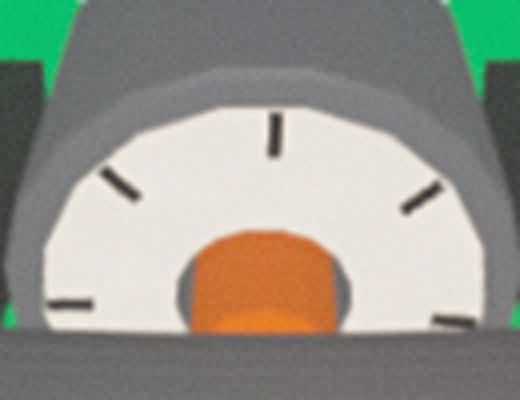

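The rod side runs from row 232 to about 310 with the bright top below it, so flag 2 is raised like flag 1. G1 stands at x≈594, so I'll use x = 517, 443.5 and 370 for the rest.

>>> {"name": "play_rows", "arguments": {
  "rows": [
    [0.0,0.06,0.0,0,0,0.0027,-1],
    [0.087,0.382,0.004,0,0,0.0027,-1],
    [0.087,0.382,0.004,0,0,0.0027,-1],
    [0.087,0.382,0.004,0,0,0.0027,-1],
    [0.087,0.382,0.004,0,0,0.0027,-1],
    [0.087,0.382,0.004,0,0,0.0027,-1],
    [0.087,0.382,0.004,0,0,0.0027,-1],
    [0.087,0.382,0.004,0,0,0.0027,-1],
    [0.087,0.382,0.004,0,0,0.0027,-1],
    [0.087,0.382,0.004,0,0,0.0027,-1]
  ]
}}

```text
t: 25.55
position: [518.6, 308.5, 141.6]
eef_rot: [-0.03, -3.141, 0.001]
force: [0.5, 0.3, -1.6]
finger_gap: 55.5
grasp_force: 45.0
```

```bash
python3 plan.py 517,309.8,60,89 517,309.8,31,89; python3 look.py 592 306
```

```text
t 25.55 pos [518.6 308.5 141.6] yaw 88.91 F [ 0.5  0.3 -1.6] gap 55.5 q [ 0.34  0.55  1.29 -0.    1.29 -1.21]
517,309.8,60,89 [0.0021, 0.0018, 0.1088] [-0.0001, -0.0001, -0.0003] rows 1.6
517,309.8,31,89 [0.002, 0.0018, 0.1475] [-0.0001, -0.0001, -0.0003] rows 2.2
([285.3, 310.8], 758) [609.9 305.2  50. ] [628.1 304.8  25. ]
```

>>> {"name": "play_rows", "arguments": {
  "rows": [
    [0.002,0.0008,0.03,0,0,0,-1],
    [0.002,0.0008,0.08,0,0,0,-1],
    [0.002,0.0008,0.108,0,0,0,-1],
    [0.002,0.0008,0.125,0,0,0,-1],
    [0.002,0.0008,0.138,0,0,0,-1],
    [0.002,0.0008,0.145,0,0,0,-1],
    [0.002,0.0008,0.1475,0,0,0,-1],
    [0.002,0.0008,0.1475,0,0,0,-1]
  ]
}}

```text
t: 26.4
position: [516.8, 310.5, 31.8]
eef_rot: [0.027, 3.141, 0.001]
force: [1.1, -0.4, -1.0]
finger_gap: 55.1
grasp_force: 45.0
```

>>> {"name": "play_rows", "arguments": {
  "rows": [
    [0,0,0.0015,0,0,0,-1],
    [0,0,0.0015,0,0,0,-1],
    [0,0,0.0015,0,0,0,0.6],
    [0,0,0.0015,0,0,0,0.6],
    [0,0,0.0015,0,0,0,0.6],
    [0,0,-0.06,0,0,0,0.6],
    [0,0,-0.12,0,0,0,1],
    [0.02,-0.06,-0.16,0,0,0,1],
    [0.05,-0.12,-0.16,0,0,0,1],
    [0.1,-0.18,-0.16,0,0,0,1]
  ]
}}

```text
t: 27.4
position: [448.1, 186.0, 152.2]
eef_rot: [0.027, 3.138, 0.0]
force: [0.3, -0.4, -0.2]
finger_gap: 88.4
grasp_force: 0.0
```

```bash
python3 gm.py; python3 plan.py 394.2,-311,150,-59.5
```

```text
top [394.0, 210.0] 15 on50 [ 594.6 -349.9   50. ] on27 [ 597.2 -356.    27. ] tri ([597.8, -357.3, 22.0], np.float64(0.1))
top [399.5, 221.1] 22 on50 [ 564.8 -363.5   50. ] on27 [ 566.8 -369.9   27. ] tri ([564.9, -363.2, 50.6], np.float64(0.5))
top [356.7, 250.7] 31 on50 [ 487.2 -246.8   50. ] on27 [ 487.9 -251.2   27. ] tri ([488.4, -253.9, 12.4], np.float64(0.1))
top [382.1, 286.1] 22 on50 [ 394.  -311.1   50. ] on27 [ 393.1 -316.6   27. ] tri ([394.3, -310.7, 50.6], np.float64(0.9))
top [387.1, 297.4] 17 on50 [ 364.6 -323.3   50. ] on27 [ 363.1 -328.9   27. ] tri ([363.3, -329.6, 22.5], np.float64(1.2))
[([109.1, 251.9], 27)] []
27.5 [443.93759627 184.55709696 151.03304003]
tray [144.8, 211.9] 21 [591.6 304.8  77. ] [595.7 313.5  40. ]
tray [147.4, 228.9] 9 [547.5 297.3  77. ] [550.4 305.8  40. ]
tray [143.0, 241.1] 20 [516.3 308.   77. ] [518.2 316.8  40. ]
t 27.5 pos [443.9 184.6 151. ] yaw 88.87 F [ 0.9 -0.5  0.6] gap 88.6 q [ 0.15  0.35  1.62 -0.    1.17 -1.4 ]
394.2,-311,150,-59.5 [0.0533, -0.6619, 0.0024] [-0.0009, 0.0, 0.4121] rows 17.3
```

>>> {"name": "play_rows", "arguments": {
  "rows": [
    [0.053,-0.662,0,0,0,0.412,1],
    [0.053,-0.662,0,0,0,0.412,1],
    [0.053,-0.662,0,0,0,0.412,1],
    [0.053,-0.662,0,0,0,0.412,1],
    [0.053,-0.662,0,0,0,0.412,1],
    [0.053,-0.662,0,0,0,0.412,1],
    [0.053,-0.662,0,0,0,0.412,1],
    [0.053,-0.662,0,0,0,0.412,1],
    [0.053,-0.662,0,0,0,0.412,1],
    [0.053,-0.662,0,0,0,0.412,1]
  ]
}}

```text
t: 28.5
position: [399.8, -310.7, 151.4]
eef_rot: [2.168, 2.273, 0.0]
force: [1.3, 0.8, 0.3]
finger_gap: 87.9
grasp_force: 0.0
```

```bash
python3 plan.py 394.2,-311,130,-59.5
```

```text
t 28.5 pos [ 399.8 -310.7  151.4] yaw 2.7 F [1.3 0.8 0.3] gap 87.9 q [-0.89  0.39  1.56  0.    1.19 -0.94]
394.2,-311,130,-59.5 [-0.0, -0.0075, 0.0286] [0.0001, 0.0, 0.1728] rows 7.2
```

>>> {"name": "play_rows", "arguments": {
  "rows": [
    [0,-0.006,0.02,0,0,0.1728,1],
    [0,-0.006,0.02,0,0,0.1728,1],
    [0,-0.006,0.02,0,0,0.1728,1],
    [0,-0.006,0.02,0,0,0.1728,1],
    [0,-0.006,0.02,0,0,0.1728,1],
    [0,-0.006,0.02,0,0,0.1728,1],
    [0,-0.006,0.02,0,0,0.1728,1],
    [0,-0.006,0.06,0,0,0.1728,1],
    [0,-0.006,0.06,0,0,0.1728,1],
    [0,-0.006,0.06,0,0,0.1728,1]
  ]
}}

```text
t: 29.5
position: [395.7, -308.5, 106.5]
eef_rot: [-3.027, -0.838, 0.0]
force: [0.1, -0.3, 0.2]
finger_gap: 88.3
grasp_force: 0.0
```

```bash
python3 look.py 394 -311; python3 plan.py 394.2,-311,16.5,-59.5
```

```text
([287.3, 230.4], 362) [ 395.6 -310.6   50. ] [ 387.  -315.9   25. ]
([287.8, 268.5], 24) [ 370.9 -325.9   50. ] [ 359.2 -333.1   25. ]
t 29.55 pos [ 395.9 -308.8  107. ] yaw -59.05 F [-0.2  0.5  0. ] gap 88.1 q [-0.9   0.44  1.63  0.    1.07  0.13]
394.2,-311,16.5,-59.5 [-0.0035, 0.0012, 0.1207] [0.0001, -0.0, 0.0012] rows 1.8
```

>>> {"name": "play_rows", "arguments": {
  "rows": [
    [-0.003,0.0013,0.03,0,0,0.001,1],
    [-0.003,0.0013,0.07,0,0,0.001,1],
    [-0.003,0.0013,0.1,0,0,0.001,1],
    [-0.003,0.0013,0.12,0,0,0.001,1],
    [-0.003,0.0013,0.12,0,0,0.001,1],
    [-0.003,0.0013,0.12,0,0,0.001,-1],
    [-0.003,0.0013,0.12,0,0,0.001,-1],
    [-0.003,0.0013,0.12,0,0,0.001,-1],
    [-0.003,0.0013,0.12,0,0,0.001,-1],
    [-0.003,0.0013,0.12,0,0,0.001,-1]
  ]
}}

```text
t: 30.55
position: [394.2, -310.7, 16.8]
eef_rot: [3.03, 0.826, 0.001]
force: [-1.3, 0.4, 5.8]
finger_gap: 55.4
grasp_force: 45.0
```

>>> {"name": "play_rows", "arguments": {
  "rows": [
    [0,0,0,0,0,0,-1],
    [0,0,-0.06,0,0,0,-1],
    [0,0,-0.12,0,0,0,-1],
    [0,0,-0.165,0,0,-0.1,-1],
    [0,0,-0.165,0,0,-0.25,-1],
    [0,0,-0.165,0,0,-0.25,-1],
    [0,0,-0.165,0,0,-0.25,-1],
    [0,0,-0.165,0,0,-0.25,-1],
    [0,0,-0.165,0,0,-0.25,-1],
    [0,0,-0.165,0,0,-0.25,-1]
  ]
}}

```text
t: 31.55
position: [393.7, -310.2, 139.6]
eef_rot: [-2.201, -2.24, -0.0]
force: [-0.6, 1.0, -1.4]
finger_gap: 55.6
grasp_force: 45.0
```

```bash
python3 plan.py 583,22.6,140,90
```

```text
t 31.55 pos [ 393.7 -310.2  139.6] yaw 1.03 F [-0.6  1.  -1.4] gap 55.6 q [-0.9   0.4   1.59 -0.    1.16 -0.92]
583,22.6,140,90 [0.4391, 0.2603, -0.0003] [0.0, -0.0002, -0.2471] rows 10.4
```

>>> {"name": "play_rows", "arguments": {
  "rows": [
    [0.439,0.26,0,0,0,-0.2471,-1],
    [0.439,0.26,0,0,0,-0.2471,-1],
    [0.439,0.26,0,0,0,-0.2471,-1],
    [0.439,0.26,0,0,0,-0.2471,-1],
    [0.439,0.26,0,0,0,-0.2471,-1],
    [0.439,0.26,0,0,0,-0.2471,-1],
    [0.439,0.26,0,0,0,-0.2471,-1],
    [0.439,0.26,0,0,0,-0.2471,-1],
    [0.439,0.26,0,0,0,-0.2471,-1],
    [0.439,0.26,0,0,0,-0.2471,-1]
  ]
}}

```text
t: 32.55
position: [585.0, 22.3, 139.3]
eef_rot: [-0.08, -3.139, -0.0]
force: [0.1, 0.0, -2.1]
finger_gap: 55.6
grasp_force: 45.0
```

>>> {"name": "play_rows", "arguments": {
  "rows": [
    [0,0,0,0,0,-0.005,-1],
    [0,0,0,0,0,-0.005,-1],
    [0,0,0,0,0,-0.005,-1],
    [0,0,0,0,0,-0.005,-1]
  ]
}}

```text
t: 32.95
position: [585.0, 21.0, 139.9]
eef_rot: [-0.045, -3.141, -0.0]
force: [-0.8, 0.3, -0.3]
finger_gap: 55.8
grasp_force: 45.0
```

```bash
cat > padlook.py <<'E'
from meas import *
w=grab("wrist"); p=telemetry.read_state()["position"]; b=blobs(w,(5,130,120),(16,255,255),(250,280,320,325),20); print(b,[onplane(w,*x[0],p[2]-16.5+50,True).round(1) for x in b])
E
python3 plan.py 583,22.6,90,90; python3 padlook.py
```

```text
t 32.95 pos [585.   21.  139.9] yaw 88.36 F [-0.8  0.3 -0.3] gap 55.8 q [-0.17  0.53  1.35 -0.    1.26 -1.71]
583,22.6,90,90 [0.0027, 0.0021, 0.0665] [0.0, -0.0001, -0.0046] rows 1.0
[([285.6, 304.0], 857)] [array([581.4,  19.9, 173.4])]
```

>>> {"name": "play_rows", "arguments": {
  "rows": [
    [0.0006,0.002,0.04,0,0,-0.0046,-1],
    [0.0006,0.002,0.068,0,0,-0.0046,-1],
    [0.0006,0.002,0.076,0,0,-0.0046,-1],
    [0.0006,0.002,0.084,0,0,-0.0046,-1],
    [0.0006,0.002,0.091,0,0,-0.0046,-1],
    [0.0006,0.002,0.097,0,0,-0.0046,-1],
    [0.0006,0.002,0.1,0,0,-0.0046,-1],
    [0.0006,0.002,0.102,0,0,-0.0046,-1],
    [0.0006,0.002,0.102,0,0,-0.0046,-1],
    [0.0006,0.002,0.102,0,0,-0.0046,-1]
  ]
}}

```text
t: 34.0
position: [585.1, 22.5, 66.7]
eef_rot: [-0.002, 3.139, -0.001]
force: [-9.6, 0.0, 20.5]
finger_gap: 55.5
grasp_force: 45.0
```

>>> {"name": "play_rows", "arguments": {
  "rows": [
    [0,0,0.0,0,0,0,-1],
    [0,0,0.0,0,0,0,-1],
    [0,0,-0.04,0,0,0,-1],
    [0,0,-0.09,0,0,0,-1],
    [0,0,-0.11,0,0,0,-1],
    [0,0,-0.11,0,0,0,-1],
    [0,0,-0.11,0,0,0,-1]
  ]
}}

```text
t: 34.7
position: [584.6, 22.5, 145.7]
eef_rot: [-0.002, 3.141, -0.0]
force: [-0.6, 0.1, -2.8]
finger_gap: 55.3
grasp_force: 45.0
```

```bash
cat > flag.py <<'E'
from meas import *
w=grab("wrist"); h=cv2.cvtColor(w["image"],cv2.COLOR_RGB2HSV)[270:330,283:288]
print([(270+i,int(r[:,1].mean()),int(r[:,2].mean())) for i,r in enumerate(h) if i%2==0])
E
python3 flag.py; python3 plan.py 443.5,311.2,140,89
```

```text
[(270, 20, 198), (272, 14, 233), (274, 13, 233), (276, 15, 233), (278, 13, 233), (280, 12, 233), (282, 12, 233), (284, 14, 233), (286, 12, 234), (288, 16, 232), (290, 183, 206), (292, 191, 205), (294, 186, 207), (296, 188, 207), (298, 193, 206), (300, 194, 206), (302, 189, 206), (304, 190, 206), (306, 194, 205), (308, 193, 210), (310, 203, 227), (312, 208, 228), (314, 214, 227), (316, 215, 226), (318, 207, 227), (320, 213, 227), (322, 193, 220), (324, 22, 109), (326, 12, 105), (328, 10, 111)]
t 34.75 pos [584.3  22.6 145. ] yaw 90.06 F [-1.   1.  -2.2] gap 55.4 q [-0.16  0.52  1.34  0.    1.28 -1.74]
443.5,311.2,140,89 [0.1873, 0.385, 0.007] [0.0, -0.0002, 0.0029] rows 6.4
```

>>> {"name": "play_rows", "arguments": {
  "rows": [
    [0.1,0.08,0.0,0,0,0.0029,-1],
    [0.1873,0.384,0.004,0,0,0.0029,-1],
    [0.1873,0.384,0.004,0,0,0.0029,-1],
    [0.1873,0.384,0.004,0,0,0.0029,-1],
    [0.1873,0.384,0.004,0,0,0.0029,-1],
    [0.1873,0.384,0.004,0,0,0.0029,-1],
    [0.1873,0.384,0.004,0,0,0.0029,-1],
    [0.1873,0.384,0.004,0,0,0.0029,-1],
    [0.1873,0.384,0.004,0,0,0.0029,-1],
    [0.1873,0.384,0.004,0,0,0.0029,-1]
  ]
}}

```text
t: 35.75
position: [444.2, 309.4, 142.4]
eef_rot: [-0.028, -3.141, 0.001]
force: [0.2, 0.4, -1.6]
finger_gap: 55.7
grasp_force: 45.0
```

```bash
python3 plan.py 443.5,311.2,60,89 443.5,311.2,31,89
```

```text
t 35.75 pos [444.2 309.4 142.4] yaw 88.96 F [ 0.2  0.4 -1.6] gap 55.7 q [ 0.39  0.46  1.47 -0.    1.21 -1.16]
443.5,311.2,60,89 [0.0009, 0.0024, 0.1098] [-0.0001, -0.0002, -0.0001] rows 1.6
443.5,311.2,31,89 [0.0008, 0.0024, 0.1485] [-0.0001, -0.0002, -0.0001] rows 2.2
```

>>> {"name": "play_rows", "arguments": {
  "rows": [
    [0.001,0.0015,0.03,0,0,0,-1],
    [0.001,0.0015,0.08,0,0,0,-1],
    [0.001,0.0015,0.11,0,0,0,-1],
    [0.001,0.0015,0.126,0,0,0,-1],
    [0.001,0.0015,0.139,0,0,0,-1],
    [0.001,0.0015,0.1455,0,0,0,-1],
    [0.001,0.0015,0.1485,0,0,0,-1],
    [0.001,0.0015,0.1485,0,0,0,-1]
  ]
}}

```text
t: 36.55
position: [443.5, 311.6, 32.2]
eef_rot: [0.027, 3.14, 0.001]
force: [-0.2, -0.7, -1.7]
finger_gap: 55.6
grasp_force: 45.0
```

>>> {"name": "play_rows", "arguments": {
  "rows": [
    [0,0,0.0012,0,0,0,-1],
    [0,0,0.0012,0,0,0,-1],
    [0,0,0.0012,0,0,0,0.6],
    [0,0,0.0012,0,0,0,0.6],
    [0,0,0.0012,0,0,0,0.6],
    [0,0,-0.06,0,0,0,0.6],
    [0,0,-0.12,0,0,0,1],
    [-0.02,-0.06,-0.16,0,0,0,1],
    [-0.04,-0.12,-0.16,0,0,0,1],
    [-0.06,-0.18,-0.16,0,0,0,1]
  ]
}}

```text
t: 37.55
position: [486.3, 174.7, 152.9]
eef_rot: [0.024, 3.139, 0.001]
force: [1.2, 0.6, -0.8]
finger_gap: 87.9
grasp_force: 0.0
```

```bash
python3 gm.py; python3 plan.py 564.8,-363.3,150,101.5
```

```text
top [394.1, 210.1] 14 on50 [ 594.3 -350.1   50. ] on27 [ 596.9 -356.2   27. ] tri ([597.6, -357.5, 22.1], np.float64(0.3))
top [399.5, 221.1] 22 on50 [ 564.8 -363.5   50. ] on27 [ 566.8 -369.9   27. ] tri ([564.9, -363.2, 50.6], np.float64(0.5))
top [356.7, 250.7] 31 on50 [ 487.2 -246.8   50. ] on27 [ 487.9 -251.2   27. ] tri ([488.5, -253.9, 12.1], np.float64(0.3))
[([109.2, 251.8], 25)] []
37.65 [487.52072346 171.45799803 151.87500804]
tray [144.8, 211.9] 21 [591.6 304.8  77. ] [595.7 313.5  40. ]
t 37.65 pos [487.5 171.5 151.9] yaw 88.7 F [-0.6  0.4  0.8] gap 88.5 q [ 0.11  0.41  1.53 -0.    1.2  -1.44]
564.8,-363.3,150,101.5 [-0.1192, -0.7105, 0.0032] [-0.0002, 0.0002, -0.0356] rows 10.8
```

>>> {"name": "play_rows", "arguments": {
  "rows": [
    [-0.119,-0.71,0.0,0,0,-0.0356,1],
    [-0.119,-0.71,0.0,0,0,-0.0356,1],
    [-0.119,-0.71,0.0,0,0,-0.0356,1],
    [-0.119,-0.71,0.0,0,0,-0.0356,1],
    [-0.119,-0.71,0.0,0,0,-0.0356,1],
    [-0.119,-0.71,0.0,0,0,-0.0356,1],
    [-0.119,-0.71,0.0,0,0,-0.0356,1],
    [-0.119,-0.71,0.0,0,0,-0.0356,1],
    [-0.119,-0.71,0.0,0,0,-0.0356,1],
    [-0.119,-0.71,0.0,0,0,-0.0356,1]
  ]
}}

```text
t: 38.65
position: [559.5, -314.0, 151.4]
eef_rot: [0.325, -3.125, -0.001]
force: [-0.4, -0.2, 0.3]
finger_gap: 88.1
grasp_force: 0.0
```

>>> {"name": "play_rows", "arguments": {
  "rows": [
    [-0.01,-0.06,0.0,0,0,0,1],
    [-0.01,-0.06,0.06,0,0,0,1],
    [-0.01,-0.06,0.06,0,0,0,1],
    [-0.01,-0.06,0.06,0,0,0,1],
    [-0.01,-0.06,0.06,0,0,0,1]
  ]
}}

```text
t: 39.15
position: [576.4, -354.3, 108.6]
eef_rot: [-0.326, 3.123, -0.002]
force: [-0.2, 0.3, 0.2]
finger_gap: 88.1
grasp_force: 0.0
```

```bash
python3 look.py 565 -363; python3 plan.py 564.8,-363.3,16.5,101.5
python3 - <<'E'
from meas import *
t=grab("top")
for (a,n) in blobs(t,(4,110,90),(24,255,255),(110,180,180,320)): print("tray",a,n,onplane(t,*a,72).round(1))
E
```

```text
([277.2, 210.0], 404) [ 563.9 -363.8   50. ] [ 572.2 -362.7   25. ]
t 39.2 pos [ 576.5 -354.5  108.8] yaw 101.91 F [-0.6 -0.1  0.5] gap 87.9 q [-0.73  0.7   1.1   0.    1.34 -2.5 ]
564.8,-363.3,16.5,101.5 [0.0178, -0.008, 0.123] [-0.0003, 0.0003, 0.0011] rows 1.9
tray [147.9, 199.4] 8 [624.8 298.5  72. ]
tray [144.7, 211.7] 23 [592.7 306.2  72. ]
tray [146.6, 228.7] 15 [548.5 300.6  72. ]
tray [143.0, 241.0] 21 [516.8 309.2  72. ]
tray [145.3, 257.7] 15 [473.9 302.6  72. ]
tray [142.2, 270.9] 23 [440.3 309.9  72. ]
```

>>> {"name": "play_rows", "arguments": {
  "rows": [
    [0.018,-0.008,0.0,0,0,0.001,1],
    [0.018,-0.008,0.05,0,0,0.001,1],
    [0.018,-0.008,0.1,0,0,0.001,1],
    [0.018,-0.008,0.1225,0,0,0.001,1],
    [0.018,-0.008,0.1225,0,0,0.001,1],
    [0.018,-0.008,0.1225,0,0,0.001,-1],
    [0.018,-0.008,0.1225,0,0,0.001,-1],
    [0.018,-0.008,0.1225,0,0,0.001,-1],
    [0.018,-0.008,0.1225,0,0,0.001,-1],
    [0.018,-0.008,0.1225,0,0,0.001,-1]
  ]
}}

```text
t: 40.25
position: [564.0, -363.9, 15.7]
eef_rot: [-0.315, 3.125, -0.001]
force: [-0.7, 1.2, 4.3]
finger_gap: 56.0
grasp_force: 45.0
```

>>> {"name": "play_rows", "arguments": {
  "rows": [
    [0,0,0,0,0,0,-1],
    [0,0,-0.06,0,0,0,-1],
    [0,0,-0.12,0,0,0,-1],
    [0,0,-0.165,0,0,0,-1],
    [0,0,-0.165,0,0,0,-1]
  ]
}}

```text
t: 40.75
position: [565.2, -365.0, 143.8]
eef_rot: [-0.314, 3.12, -0.011]
force: [-0.0, 0.3, -1.9]
finger_gap: 55.9
grasp_force: 45.0
```

```bash
python3 plan.py 583,22.6,140,90
```

```text
t 40.75 pos [ 565.2 -365.   143.8] yaw 101.5 F [-0.   0.3 -1.9] gap 55.9 q [-0.75  0.66  1.07 -0.    1.4  -2.52]
583,22.6,140,90 [-0.1262, 0.5017, 0.0019] [-0.0011, 0.001, 0.0319] rows 7.8
```

>>> {"name": "play_rows", "arguments": {
  "rows": [
    [-0.126,0.502,0.0,0,0,0.0319,-1],
    [-0.126,0.502,0.0,0,0,0.0319,-1],
    [-0.126,0.502,0.0,0,0,0.0319,-1],
    [-0.126,0.502,0.0,0,0,0.0319,-1],
    [-0.126,0.502,0.0,0,0,0.0319,-1],
    [-0.126,0.502,0.0,0,0,0.0319,-1],
    [-0.126,0.502,0.0,0,0,0.0319,-1],
    [-0.126,0.502,0.0,0,0,0.0319,-1],
    [-0.126,0.502,0.0,0,0,0.0319,-1],
    [-0.126,0.502,0.0,0,0,0.0319,-1]
  ]
}}

```text
t: 41.75
position: [581.0, 24.6, 137.3]
eef_rot: [0.003, -3.14, 0.0]
force: [0.5, -0.4, -2.3]
finger_gap: 55.5
grasp_force: 45.0
```

>>> {"name": "play_rows", "arguments": {
  "rows": [
    [0,0,0,0,0,0,-1],
    [0,0,0,0,0,0,-1],
    [0,0,0,0,0,0,-1],
    [0,0,0,0,0,0,-1]
  ]
}}

```text
t: 42.15
position: [581.5, 23.3, 138.4]
eef_rot: [-0.002, -3.142, 0.0]
force: [0.3, 0.5, -2.1]
finger_gap: 55.6
grasp_force: 45.0
```

```bash
python3 plan.py 583,22.6,90,90; python3 padlook.py
```

```text
t 42.15 pos [581.5  23.3 138.4] yaw 89.94 F [ 0.3  0.5 -2.1] gap 55.6 q [-0.16  0.52  1.36 -0.    1.26 -1.73]
583,22.6,90,90 [-0.002, -0.0009, 0.0646] [-0.0, -0.0, -0.0002] rows 1.0
[([285.5, 310.4], 770)] [array([581.3,  22.1, 171.9])]
```

>>> {"name": "play_rows", "arguments": {
  "rows": [
    [-0.0018,-0.0009,0.04,0,0,0,-1],
    [-0.0018,-0.0009,0.066,0,0,0,-1],
    [-0.0018,-0.0009,0.074,0,0,0,-1],
    [-0.0018,-0.0009,0.082,0,0,0,-1],
    [-0.0018,-0.0009,0.089,0,0,0,-1],
    [-0.0018,-0.0009,0.095,0,0,0,-1],
    [-0.0018,-0.0009,0.098,0,0,0,-1],
    [-0.0018,-0.0009,0.1,0,0,0,-1],
    [-0.0018,-0.0009,0.1012,0,0,0,-1],
    [-0.0018,-0.0009,0.1012,0,0,0,-1]
  ]
}}

```text
t: 43.2
position: [583.1, 23.2, 65.5]
eef_rot: [-0.0, 3.139, -0.001]
force: [-9.5, -0.8, 17.4]
finger_gap: 55.9
grasp_force: 45.0
```

>>> {"name": "play_rows", "arguments": {
  "rows": [
    [0,0,0.0,0,0,0,-1],
    [0,0,0.0,0,0,0,-1],
    [0,0,-0.04,0,0,0,-1],
    [0,0,-0.09,0,0,0,-1],
    [0,0,-0.11,0,0,0,-1],
    [0,0,-0.11,0,0,0,-1],
    [0,0,-0.11,0,0,0,-1]
  ]
}}

```text
t: 43.9
position: [582.7, 23.3, 144.7]
eef_rot: [0.0, 3.142, 0.0]
force: [-0.4, 0.3, -2.3]
finger_gap: 55.3
grasp_force: 45.0
```

```bash
python3 flag.py; python3 plan.py 368,312.6,140,89
```

```text
[(270, 13, 233), (272, 13, 233), (274, 13, 234), (276, 12, 234), (278, 14, 233), (280, 14, 233), (282, 14, 234), (284, 14, 233), (286, 12, 233), (288, 12, 233), (290, 13, 234), (292, 13, 235), (294, 12, 234), (296, 37, 229), (298, 177, 208), (300, 194, 204), (302, 190, 207), (304, 188, 207), (306, 193, 207), (308, 192, 205), (310, 192, 206), (312, 195, 206), (314, 195, 206), (316, 194, 209), (318, 210, 225), (320, 215, 229), (322, 190, 223), (324, 20, 107), (326, 9, 106), (328, 15, 112)]
t 43.95 pos [582.4  23.3 144.1] yaw 90.0 F [-0.7  0.1 -3.1] gap 55.8 q [-0.16  0.52  1.35 -0.    1.27 -1.73]
368,312.6,140,89 [0.2859, 0.3857, 0.0059] [0.0, -0.0002, 0.0028] rows 7.2
```

>>> {"name": "play_rows", "arguments": {
  "rows": [
    [0.18,0.08,0.0,0,0,0.0028,-1],
    [0.18,0.08,0.0,0,0,0.0028,-1],
    [0.2859,0.385,0.004,0,0,0.0028,-1],
    [0.2859,0.385,0.004,0,0,0.0028,-1],
    [0.2859,0.385,0.004,0,0,0.0028,-1],
    [0.2859,0.385,0.004,0,0,0.0028,-1],
    [0.2859,0.385,0.004,0,0,0.0028,-1],
    [0.2859,0.385,0.004,0,0,0.0028,-1],
    [0.2859,0.385,0.004,0,0,0.0028,-1],
    [0.2859,0.385,0.004,0,0,0.0028,-1]
  ]
}}

```text
t: 44.95
position: [367.9, 312.1, 141.1]
eef_rot: [-0.026, -3.14, 0.002]
force: [0.6, -0.4, -2.3]
finger_gap: 55.8
grasp_force: 45.0
```

>>> {"name": "play_rows", "arguments": {
  "rows": [
    [0,0,0,0,0,0,-1],
    [0,0,0,0,0,0,-1]
  ]
}}

```text
t: 45.15
position: [368.9, 311.2, 141.8]
eef_rot: [-0.03, -3.141, 0.001]
force: [0.2, -0.2, -2.2]
finger_gap: 55.8
grasp_force: 45.0
```

```bash
python3 plan.py 368,312.6,60,89 368,312.6,30.8,89
```

```text
t 45.15 pos [368.9 311.2 141.8] yaw 88.9 F [ 0.2 -0.2 -2.2] gap 55.8 q [ 0.45  0.37  1.63 -0.    1.14 -1.1 ]
368,312.6,60,89 [0.0012, 0.0019, 0.1091] [-0.0001, -0.0001, -0.0003] rows 1.6
368,312.6,30.8,89 [0.0011, 0.0019, 0.148] [-0.0001, -0.0001, -0.0003] rows 2.2
```

>>> {"name": "play_rows", "arguments": {
  "rows": [
    [0.0012,0.0015,0.03,0,0,0,-1],
    [0.0012,0.0015,0.08,0,0,0,-1],
    [0.0012,0.0015,0.11,0,0,0,-1],
    [0.0012,0.0015,0.126,0,0,0,-1],
    [0.0012,0.0015,0.139,0,0,0,-1],
    [0.0012,0.0015,0.1455,0,0,0,-1],
    [0.0012,0.0015,0.148,0,0,0,-1],
    [0.0012,0.0015,0.148,0,0,0,-1]
  ]
}}

```text
t: 45.95
position: [367.8, 313.2, 31.4]
eef_rot: [0.028, 3.141, 0.0]
force: [0.2, 0.3, -2.3]
finger_gap: 55.3
grasp_force: 45.0
```

>>> {"name": "play_rows", "arguments": {
  "rows": [
    [0,0,0.0012,0,0,0,-1],
    [0,0,0.0012,0,0,0,-1],
    [0,0,0.0012,0,0,0,0.6],
    [0,0,0.0012,0,0,0,0.6],
    [0,0,0.0012,0,0,0,0.6],
    [0,0,-0.06,0,0,0,0.6],
    [0,0,-0.12,0,0,0,1],
    [0.0,-0.06,-0.18,0,0,0,1],
    [0.0,-0.12,-0.2,0,0,0,1],
    [0.0,-0.18,-0.2,0,0,0,1]
  ]
}}

```text
t: 46.95
position: [365.7, 181.6, 183.1]
eef_rot: [0.024, 3.136, 0.001]
force: [1.5, -0.7, -0.9]
finger_gap: 88.4
grasp_force: 0.0
```

>>> {"name": "play_rows", "arguments": {
  "rows": [
    [0.02,-0.3,0,0,0,0,1],
    [0.02,-0.3,0,0,0,0,1],
    [0.02,-0.3,0,0,0,0,1],
    [0.02,-0.3,0,0,0,0,1],
    [0.02,-0.3,0,0,0,0,1],
    [0.02,-0.3,0,0,0,0,1]
  ]
}}

```text
t: 47.55
position: [346.2, -44.7, 180.9]
eef_rot: [0.035, 3.141, -0.001]
force: [-0.2, 0.6, 0.8]
finger_gap: 88.0
grasp_force: 0.0
```

```bash
python3 gm.py
python3 - <<'E'
from meas import *
t=grab("top"); s=grab("scene"); W=cloud(t)
T=blobs(t,(4,110,90),(24,255,255),(110,180,180,320)); S=blobs(s,(4,110,90),(24,255,255),(240,130,380,200))
for a,n in T:
    c=[(round(e,1),P.round(1).tolist()) for b,m in S for P,e in [tri(ray(t,*a),ray(s,*b))] if e<3 and 10<P[2]<90]; print(a,n,onplane(t,*a,75).round(1),c)
print(W[248:256,104:112,2].max())
A=cv2.resize(cv2.cvtColor(t["image"],4)[190:315,85:205],None,fx=3,fy=3,interpolation=2); B=cv2.resize(cv2.cvtColor(s["image"],4)[110:215,240:380],None,fx=3,fy=3,interpolation=2)
o=np.zeros((400,800,3),np.uint8); o[:375,:360]=A; o[:315,370:790]=B; cv2.imwrite("pics/end.png",o)
E
```

```text
top [356.8, 250.8] 33 on50 [ 487.  -247.1   50. ] on27 [ 487.7 -251.4   27. ] tri ([488.4, -254.0, 11.9], np.float64(0.7))
[([108.8, 251.8], 24)] []
47.65 [346.07766198 -42.21617291 180.77458726]
tray [157.4, 202.2] 10 [616.6 272.8  77. ] [621.5 280.6  40. ]
tray [154.7, 213.9] 18 [586.2 279.3  77. ] [590.2 287.2  40. ]
tray [147.4, 228.9] 9 [547.5 297.3  77. ] [550.4 305.8  40. ]
tray [143.0, 241.1] 20 [516.3 308.   77. ] [518.2 316.8  40. ]
tray [145.7, 258.0] 10 [473.  300.4  77. ] [473.7 308.9  40. ]
tray [142.2, 270.9] 23 [440.3 308.7  77. ] [440.1 317.5  40. ]
tray [145.4, 286.1] 12 [401.9 299.9  77. ] [400.6 308.4  40. ]
tray [141.2, 299.6] 23 [368.2 309.9  77. ] [365.9 318.7  40. ]
[157.4, 202.2] 10 [616.9 273.2  75. ] [(np.float64(2.3), [622.8, 281.5, 38.2])]
[154.7, 213.9] 18 [586.4 279.7  75. ] []
[147.4, 228.9] 9 [547.7 297.8  75. ] []
[143.0, 241.1] 20 [516.4 308.5  75. ] [(np.float64(2.6), [517.6, 309.5, 73.2])]
[145.7, 258.0] 10 [473.1 300.8  75. ] [(np.float64(1.7), [474.5, 309.3, 40.0])]
[142.2, 270.9] 23 [440.3 309.1  75. ] []
[145.4, 285.9] 14 [402.3 300.3  75. ] []
[141.2, 299.6] 23 [368.  310.3  75. ] []
nan
```

View pics/end.png

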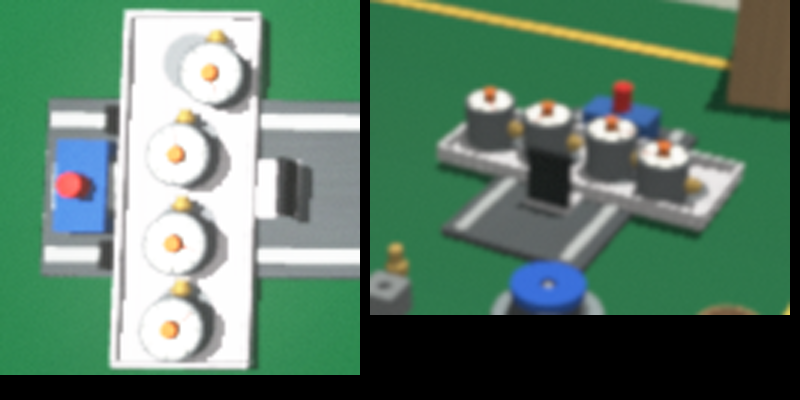

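The end view shows all four flags up and the pin in the ear. The top gauge (left panel, 210,72) has been knocked about 26 mm towards the tray's -y wall, which is the announced disturbance. I'll re-grip it and move it back to the middle.

```bash
python3 plan.py 588,282.5,170,89
```

```text
t 47.75 pos [346.1 -41.4 180.8] yaw 89.06 F [-0.4  0.2  0.6] gap 88.4 q [-0.46  0.09  1.89  0.    1.16 -2.02]
588,282.5,170,89 [-0.3153, 0.4371, 0.0144] [0.0, -0.0, 0.0002] rows 8.1
```

>>> {"name": "play_rows", "arguments": {
  "rows": [
    [-0.3153,0.437,0,0,0,0,1],
    [-0.3153,0.437,0,0,0,0,1],
    [-0.3153,0.437,0,0,0,0,1],
    [-0.3153,0.437,0,0,0,0,1],
    [-0.3153,0.437,0,0,0,0,1],
    [-0.3153,0.437,0,0,0,0,1],
    [-0.3153,0.437,0,0,0,0,1],
    [-0.3153,0.437,0,0,0,0,1],
    [-0.3153,0.437,0.01,0,0,0,1],
    [-0.3153,0.437,0.01,0,0,0,1]
  ]
}}

```text
t: 48.75
position: [587.2, 283.5, 171.3]
eef_rot: [-0.022, -3.138, 0.001]
force: [-0.3, -1.0, -0.2]
finger_gap: 88.3
grasp_force: 0.0
```

>>> {"name": "play_rows", "arguments": {
  "rows": [
    [0,0,0,0,0,0,1],
    [0,0,0,0,0,0,1],
    [0,0,0,0,0,0,1]
  ]
}}

```text
t: 49.05
position: [588.1, 280.6, 174.1]
eef_rot: [0.029, 3.141, 0.0]
force: [-0.3, 0.6, -0.2]
finger_gap: 87.9
grasp_force: 0.0
```

```bash
python3 plan.py 588,282.5,32.5,89
python3 - <<'E'
from meas import *
w=grab("wrist")
for b in blobs(w,(5,130,120),(24,255,255),(200,120,360,320),20): print(b,onplane(w,*b[0],75,True).round(1),onplane(w,*b[0],40,True).round(1))
E
```

```text
t 49.05 pos [588.1 280.6 174.1] yaw 88.95 F [-0.3  0.6 -0.2] gap 87.9 q [ 0.26  0.61  1.09 -0.    1.44 -1.29]
588,282.5,32.5,89 [0.0004, 0.0025, 0.1887] [0.0, 0.0001, -0.0001] rows 2.8
([323.3, 124.5], 186) [520.8 309.1  75. ] [522.9 313.1  40. ]
([287.9, 208.1], 310) [586.1 281.4  75. ] [597.5 281.4  40. ]
([289.3, 239.6], 46) [613.3 282.1  75. ] [628.6 282.2  40. ]
```

>>> {"name": "play_rows", "arguments": {
  "rows": [
    [0.0005,0.0016,0.05,0,0,0,1],
    [0.0005,0.0016,0.1,0,0,0,1],
    [0.0005,0.0016,0.15,0,0,0,1],
    [0.0005,0.0016,0.175,0,0,0,1],
    [0.0005,0.0016,0.188,0,0,0,1],
    [0.0005,0.0016,0.188,0,0,0,1],
    [0.0005,0.0016,0.188,0,0,0,-1],
    [0.0005,0.0016,0.188,0,0,0,-1],
    [0.0005,0.0016,0.188,0,0,0,-1],
    [0.0005,0.0016,0.188,0,0,0,-1]
  ],
  "grip_force": 25
}}

```text
t: 50.1
position: [588.3, 282.5, 33.0]
eef_rot: [0.028, 3.14, 0.0]
force: [-0.1, 0.5, 0.6]
finger_gap: 58.4
grasp_force: 0.0
```

```bash
python3 plan.py 594,308.2,60,89
```

```text
t 50.1 pos [588.3 282.5  33. ] yaw 89.0 F [-0.1  0.5  0.6] gap 58.4 q [ 0.27  0.75  1.25 -0.    1.14 -1.29]
594,308.2,60,89 [-0.007, 0.0344, -0.036] [0.0, 0.0002, -0.0] rows 0.8
```

>>> {"name": "play_rows", "arguments": {
  "rows": [
    [0,0,0,0,0,0,-1],
    [0,0,0,0,0,0,-1],
    [0,0,-0.02,0,0,0,-1],
    [0,0,-0.036,0,0,0,-1],
    [-0.007,0.018,-0.036,0,0,0,-1],
    [-0.007,0.034,-0.036,0,0,0,-1],
    [-0.007,0.034,-0.036,0,0,0,-1],
    [-0.007,0.034,-0.02,0,0,0,-1],
    [-0.007,0.034,-0.008,0,0,0,-1],
    [-0.007,0.034,-0.003,0,0,0,-1]
  ]
}}

```text
t: 51.1
position: [592.9, 307.2, 32.7]
eef_rot: [-0.028, -3.138, 0.002]
force: [-8.6, -2.5, 20.2]
finger_gap: 56.0
grasp_force: 25.0
```

>>> {"name": "play_rows", "arguments": {
  "rows": [
    [0,0,0.002,0,0,0,-1],
    [0,0,0.003,0,0,0,-1],
    [0,0,0.0035,0,0,0,-1],
    [0,0,0.0035,0,0,0,-1]
  ]
}}

```text
t: 51.5
position: [593.2, 307.5, 32.8]
eef_rot: [-0.028, -3.14, 0.001]
force: [-6.2, -2.0, 8.8]
finger_gap: 56.1
grasp_force: 25.0
```

>>> {"name": "play_rows", "arguments": {
  "rows": [
    [0,0,-0.001,0,0,0,0.6],
    [0,0,-0.001,0,0,0,0.6],
    [0,0,-0.001,0,0,0,0.6],
    [0,0,-0.06,0,0,0,0.6],
    [0,0,-0.12,0,0,0,1],
    [0,-0.06,-0.18,0,0,0,1],
    [0.05,-0.15,-0.2,0,0,0,1],
    [0.1,-0.21,-0.2,0,0,0,1],
    [0.15,-0.27,-0.2,0,0,0,1],
    [0.2,-0.33,-0.2,0,0,0,1]
  ]
}}

```text
t: 52.5
position: [478.5, 110.1, 180.5]
eef_rot: [0.028, 3.141, -0.0]
force: [1.0, -1.3, -0.1]
finger_gap: 88.1
grasp_force: 0.0
```

>>> {"name": "play_rows", "arguments": {
  "rows": [
    [0.08,-0.15,0,0,0,0,1],
    [0.08,-0.15,0,0,0,0,1],
    [0.08,-0.15,0,0,0,0,1],
    [0.08,-0.15,0,0,0,0,1],
    [0.08,-0.15,0,0,0,0,1]
  ]
}}

```text
t: 53.0
position: [417.9, -0.1, 180.6]
eef_rot: [0.03, 3.141, 0.0]
force: [-0.1, 1.4, -0.2]
finger_gap: 88.0
grasp_force: 0.0
```

Run:
```python
from meas import *
t=grab("top"); s=grab("scene"); W=cloud(t)
for a,n in blobs(t,(4,110,90),(24,255,255),(110,180,180,320)): print(a,n,onplane(t,*a,75).round(1))
hs=cv2.cvtColor(t["image"],cv2.COLOR_RGB2HSV)
m=(hs[...,1]<50)&(hs[...,2]>150); 
for x in ((144.8,211.9),(143,241.1),(142.2,270.9),(141.2,299.6)):
    # fit plane to dial top depth points to check tilt/height
    v,u=np.mgrid[0:420,0:560]; k=(np.hypot(u-x[0],v-x[1])<8)&(np.hypot(u-x[0],v-x[1])>4)&m; P=W[k]; P=P[np.abs(P[:,2]-65)<10]; A=np.c_[P[:,:2]-P[:,:2].mean(0),np.ones(len(P))]; c=np.linalg.lstsq(A,P[:,2],rcond=None)[0]; print(len(P),"height",c[2].round(1),"slope",c[:2].round(3))
print("pin top",np.nanmedian(W[250:254,106:111,2]),telemetry.read_state()["position"])
```

```text
[147.9, 200.4] 7 [621.8 297.8  75. ]
[145.0, 212.0] 21 [591.6 304.7  75. ]
[147.2, 228.9] 8 [547.7 298.3  75. ]
[143.0, 241.1] 20 [516.4 308.5  75. ]
[145.7, 258.0] 10 [473.1 300.8  75. ]
[142.2, 270.9] 23 [440.3 309.1  75. ]
[145.2, 285.8] 13 [402.6 300.9  75. ]
[141.1, 299.7] 24 [367.8 310.6  75. ]
150 height 66.3 slope [-0.029 -0.028]
152 height 66.6 slope [ 0.032 -0.01 ]
149 height 66.3 slope [ 0.006 -0.028]
150 height 66.7 slope [-0.022 -0.002]
pin top 72.58962967962759 [418.19849906   0.66495864 180.39655176]
```

All four dials are level at about 65–66 mm, the pin top is at 72 mm, the flags are up, and the arm is clear.

```bash
python3 -c "
from cell import job
print(job.hand_in())"
```

```text
the job is handed in; nothing more can be done
None
```

I've handed the job in: the carrier is home and locked by the pin, and all four gauges stand upright in it with their flags up; one got knocked aside in the tray and I re-centred it, but the hand-in call returned no verdict.

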